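Lay a shaft bracket on its back in the reaming fixture

ROBOT

A 6-joint arm with a two-finger parallel gripper is mounted at the origin on a cart in front of the work surface, level with it; the furniture and walls round the work are solid. World frame = base frame: x ahead of the robot, y to its left, z up, the work surface at z = 0. Lengths are in m, angles in rad, forces in N, time in s.
With the tool pointing down it reaches from about 0.35 to 0.775 m from the base axis. Payload 5.5 kg.
Tool frame: the origin (TCP) lies between the finger pads; the fingertips stand 17 mm ahead of it and the grasp point (between the pads) lies 2 mm behind it (env.finger_overhang is the distance from the TCP to the fingertips, in m); z points along the fingers, y is the line along which they close (so a half turn about z gives the same grasp; the last joint's range is limited). The gripper opens to 85 mm and grips with 20 to 120 N. Pads are 22 mm wide; open, the fingers measure 114 mm over their backs; the gripper's body (76 mm by 85 mm) begins 54 mm behind the grasp point. The pads swing forward as they close: fully open they stand 13 mm farther back than shut.
Start: joints at [-1.243, 0.313, 0.046, 1.304, 0, 1.431], TCP at [0.259, -0.513, 0.248] pointing down, gripper open.
Joint ranges: [-2.76, 2.76], [-0.86, 1.69], [-1.03, 1.26], [-2.2, 2.34], [-1.47, 1.5], [-3.14, 3.14]. Speed limits (rad/s): [2.57, 2.57, 3.14, 3.14, 3.14, 3.14].

INTERFACE

Orientations are given as a unit quaternion [w, x, y, z].
In Python, from workcell import env gives the robot as it stands. The module is installed in compiled form; this text tells all that it offers.
- The arm moves only by the shell command python3 -m pendant 'ROWS' [FORCE]. ROWS is JSON, a list of rows, each a list of 5 numbers: the gripper's target within -1 to 1 (fully open at 1, half-way at 0, shut at -1), then the shift along the tool's x, y, z in m, then the turn about the tool's z in rad. A call has 1 to 8 rows; each row shifts and turns the commanded pose from where the row before left it, along the tool's axes as they then stand; what a row does not reach is not made up. A row lasts 1/8 s, in which the tool goes at most 62.5 mm and 10.7 degrees, less where a joint would pass 70% of its speed; a pose out of reach is approached as far as the arm can. A call with a gripper value outside its range is refused whole. The fingers move at their own pace and stop on an object; FORCE is the grip in N (left out, the last holds). Time passes only in rows, so rows that do not move let the fingers close. It gives the time, the measured TCP pose, the force, the opening and the grip force at its end, in the units of the state.
- env.get_state(): the state, without advancing time (a new reading comes with each control period).
- env.read_camera(name): name is "scene" or "top" or "wrist"; returns the picture (400x640x3 uint8, red, green, blue); there is no depth.
- env.calibration(name): a dict with "K" (3x3 intrinsics, pixels), "distortion" ([k1, k2, p1, p2, k3] as OpenCV has them; the pictures are not rectified), "T" (4x4, takes a point from camera to world coordinates); the wrist camera has in their place "tool_from_camera" (4x4, takes a point from camera to tool coordinates, whose origin is the TCP and whose axes are the flange's). Camera axes: x right, y down, z forward; pixel columns grow to the right and rows downward; lengths in m; the calibration is good to about 2 mm. A picture is of the moment at which its call begins: read the wrist's pose just before it. calibration takes no time and is no camera call.
- env.hand_in(): hands the job in; it is judged then, once.
Trained networks look in the newest picture that a camera, given by its name, has taken for a name from the list of things; names that differ only in an ending like _2 or _b are one class to them, and where a whole thing is asked for, a point or a joint stands for the part that bears it (a point fixed in the world has none). Each returns a list of dicts, best first, with "score" (0 to 1); they miss things now and then, are a little off and sometimes report something else, mostly with a low value. They report only what shows in the picture. A call takes as long as a camera call. They do not tell look-alikes from the thing itself.
- env.recognise(camera, label): "centre" ([column, row] in pixels, amid what is visible of it).
The state is a dict: "clock": time; "joint_pos": joint angles; "qvel": joint speeds; "tau": joint torques, N m; "tcp_pos": TCP position; "orientation": TCP orientation; "wrist_force": force on the tool from outside, world axes, zero at the start; "ft_torque": the same for the moment, N m; "finger_gap": finger opening in m; "grip_force": force on a finger pad.
Only numpy, scipy, OpenCV 4.12 (cv2) and the standard library are available. Lean on these libraries where they do the work, as an engineer would, in place of code of your own. Each camera call takes 0.05 s, during which the arm holds its last target. There are 200 camera calls.

TASK

Lay the standing blue shaft bracket on its back in the green reaming fixture, so that its bronze-bushed eye points straight up ready for the reamer: push it, still upright, along the base until its heel is squarely against the edge of the raised plate, tip it over that edge and lower its head gently all the way down so that it never drops, then push it sideways until it lies flush along the steel fence. Use only the fingertips or the outside of the fingers: do not grip the bracket or lift it off the fixture. Leave the loose things around the fixture alone and finish with the hand clear.

Things in the scene. Friction and masses are not known exactly. Their poses are not given: they have to be found in the camera images.
- bracket: Loose blue cast bracket, 52 x 60 x 135 mm, 0.5 to 0.7 kg, standing on its foot. Origin: on the sole, middle of the heel edge (bottom edge of its flat back). Axes as it stands: z up, +x straight out of the back (the way to tip it, towards the raised plate), y left. The back (x=0) is one plane from heel to head. Lying as wanted, its x points down and its z along the fixture's +x.
- toe (a point): Middle of the foot's front end (bracket x -52, y 0, z 7 mm). The foot is 52 mm long (x -52 to 0), 60 mm wide (y -30 to 30) and 14 mm thick; a rib 9 mm wide stands on its middle from x -36 back to the web, up to z 60 mm.
- heavy_point (a point): Centre of mass of the bracket (x -13, y 0, z 51 mm): it balances when tipped about 15 degrees over its heel. Here the upright web is 14 mm thick (x -14 to 0) and 60 mm wide up to z 72 mm; above that it narrows to 46 mm.
- eye (a point): Middle of the eye (bracket x -10, y 0, z 110 mm). The head is a ring of 50 mm diameter, 20 mm thick (x -20 to 0), with a 23 mm bore.
- head_top (a point): Top of the standing bracket, at the back edge of the head (bracket x 0, y 0, z 135 mm).
- fixture: Green fixture screwed to the worktop. Origin: at worktop height under the stop edge; +x from the stop edge along the raised plate, +y to the fence, z up. Base: x -144 to 91, y -62 to 46 mm, top 22 mm up; the bracket stands on its -x part. Raised plate: two ground strips, x 0 to 90, y -60 to 30, top 27 mm up. The lying bracket's head overhangs the end of the fixture above bare worktop.
- step (a point): Stop edge: middle of the top edge of the raised plate (fixture x 0, y 0, z 27 mm), a step 5 mm high across the fixture.
- fence (a point): Middle of the top front edge of the steel fence (fixture x 47, y 30, z 49.5 mm). The fence runs along x from 5 to 89 mm, its guiding face at y 30 looking to -y. A bracket lying flush along it has its origin at fixture y 0.
- spare_bush: Loose bystander: bronze flanged bush standing on end, 58 mm across, 90 mm high; origin under its centre.
- paint_marker: Loose bystander: yellow marker pen lying on the worktop, 123 x 15 x 15 mm; origin under its centre.
- hex_wrench: Loose bystander: dark bent hex key lying flat, 38 x 104 x 8 mm; origin under its centre.
- tape: Loose bystander: black roll of insulating tape lying flat, 62 mm across, 19 mm high; origin under its centre.
There are look-alikes about, which are no part of the job. What is shaped like the bracket but purple or turquoise is not meant.

How it is judged:
By the outcome, as a careful person would: the job done as asked, in the order asked, and still so for the second after the job is handed in, with the robot touching nothing.
It also fails if it takes over 67 s, if anything falls off the work surface, if the arm or the gripper's body presses on something with over 40 N, if the wrist force passes 120 N, or if a joint passes its speed limit or range.

## Working session

There is one attempt and no reset: what is moved stays moved. The work goes in short steps, Python scripts to look and compute and a shell command to move; the robot and the scene stay as the last step left them, time stands still between calls to the robot, and variables do not carry over. Pictures are saved under pics/ and viewed, at most 10 in all, crops included, and the job is handed in when it is done.

```bash
mkdir -p pics; ls
python3 - <<'E'
from workcell import env
import cv2
for c in ("scene","top"):
    im=env.read_camera(c); cv2.imwrite(f"pics/{c}0.png",im[:,:,::-1])
    for l in ["bracket","toe","eye","head_top","fixture","step","fence"]:
        print(c,l,[(round(d["score"],2),[round(float(v)) for v in d["centre"]]) for d in env.recognise(c,l)][:4])
s=env.get_state();print(s["clock"],s["tcp_pos"],s["orientation"],s["wrist_force"],s["finger_gap"])
for c in ("scene","top","wrist"): print(env.calibration(c))
E
```

```text
pics
scene bracket [(0.96, [382, 177]), (0.74, [316, 163]), (0.72, [259, 238]), (0.59, [312, 233])]
scene toe [(0.97, [314, 232]), (0.71, [382, 178]), (0.7, [318, 167])]
scene eye [(0.94, [314, 232]), (0.87, [317, 164]), (0.62, [384, 176])]
scene head_top [(0.94, [379, 177]), (0.84, [311, 237]), (0.61, [316, 165])]
scene fixture [(0.74, [304, 258])]
scene step [(0.75, [304, 260])]
scene fence [(0.65, [302, 258])]
top bracket [(0.88, [425, 250]), (0.7, [301, 221])]
top toe [(0.93, [426, 250]), (0.87, [402, 179]), (0.69, [297, 221])]
top eye [(0.91, [300, 223]), (0.77, [423, 247])]
top head_top [(0.96, [426, 249]), (0.83, [299, 217]), (0.73, [405, 179])]
top fixture [(0.86, [314, 215])]
top step [(0.96, [316, 213])]
top fence [(0.76, [314, 214])]
0.8 [ 0.25928157 -0.5132565   0.24835803] [6.85890717e-05 9.72768669e-01 2.31778152e-01 3.61175585e-06] [9.25831444e-05 1.06363129e-01 1.03316273e-01] 0.08549366180325657
{'K': array([[383.88845987,   0.        , 316.20666462],
       [  0.        , 383.88845987, 202.67736642],
       [  0.        ,   0.        ,   1.        ]]), 'distortion':
[... 731 characters left out ...]
363, -0.99754936,  1.08120139],
       [ 0.        ,  0.        ,  0.        ,  1.        ]])}
{'K': array([[296.0256972 ,   0.        , 318.03553258],
       [  0.        , 296.0256972 , 199.0129683 ],
       [  0.        ,   0.        ,   1.        ]]), 'distortion': array([-0.0463487,  0.       ,  0.       ,  0.       ,  0.       ]), 'tool_from_camera': array([[ 8.63651854e-04, -9.55498938e-01, -2.94993276e-01,
         7.43098737e-02],
       [ 9.99999605e-01,  8.86972391e-04,  5.47481462e-05,
         1.34694671e-04],
       [ 2.09339096e-04, -2.94993207e-01,  9.55499327e-01,
        -1.25325677e-01],
       [ 0.00000000e+00,  0.00000000e+00,  0.00000000e+00,
         1.00000000e+00]])}
```

Run:
```python
import cv2
a=cv2.imread("pics/scene0.png")[110:310,180:440];cv2.imwrite("pics/s1.png",cv2.resize(a,None,fx=3,fy=3,interpolation=2)[:600,:780])
a=cv2.imread("pics/top0.png")[130:300,210:470];cv2.imwrite("pics/t1.png",cv2.resize(a,None,fx=3,fy=3,interpolation=2))
```

```text
(no output)
```

View pics/s1.png

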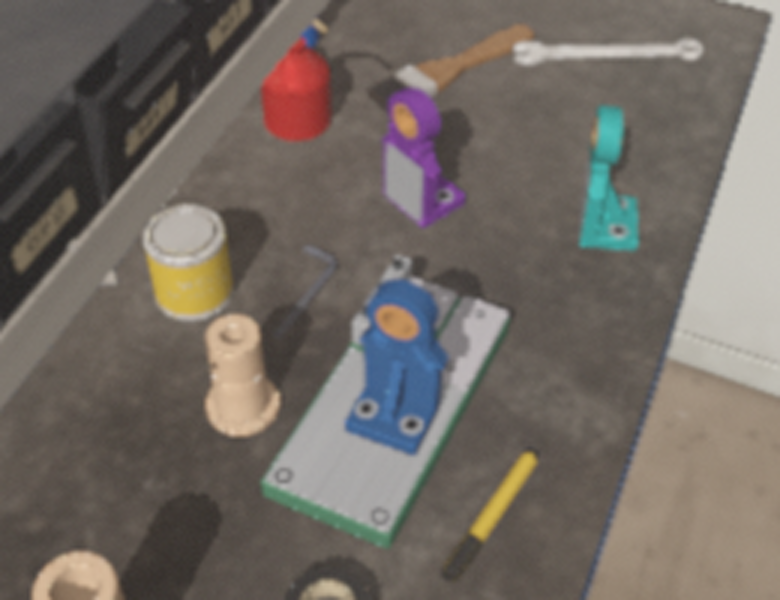

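View pics/t1.png

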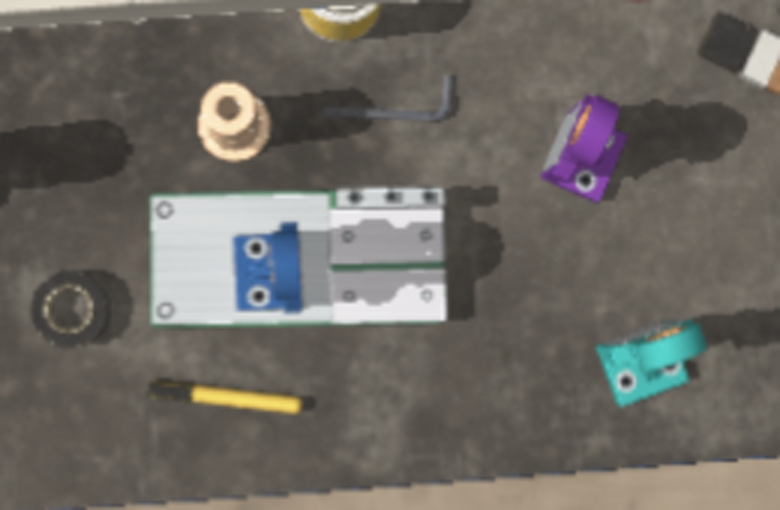

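The blue one on the fixture (scene px (313,233), top px (300,221)) is the bracket meant. The purple one (top px (403,179)) and the turquoise one (top px (426,250)) are look-alikes, and they stand on bare worktop. The enlarged crops already confirm this. Next I locate the fixture and bracket from their edges.

```bash
cat > h.py <<'E'
import numpy as np, cv2
from workcell import env
def ray(cam,px,z):
    c=env.calibration(cam); p=cv2.undistortPoints(np.array([[px]],float),c["K"],c["distortion"])[0,0]
    d=c["T"][:3,:3]@[p[0],p[1],1]; o=c["T"][:3,3]; return o+d*(z-o[2])/d[2]
E
python3 - <<'E'
from h import *
f=lambda u,v,z:ray("top",[210+u/3-1/3,130+v/3-1/3],z)   # crop px -> world
pts={"base-TL":(150,194,.022,-144,46),"base-BL":(151,325,.022,-144,-62),"plateBR":(446,320,.027,90,-60),"fenceTR":(443,188,.0495,89,46),"stepB":(331,322,.027,0,-60)}
A=[];B=[]
for k,(u,v,z,x,y) in pts.items():
    w=f(u,v,z);print(k,w.round(4));A.append([x/1e3,y/1e3]);B.append(w[:2])
A=np.array(A);B=np.array(B);ca,cb=A.mean(0),B.mean(0)
U,_,V=np.linalg.svd((A-ca).T@(B-cb));R=(V.T@U.T);t=cb-R@ca
print("R",R.round(4),"t",t.round(4),"yaw",np.degrees(np.arctan2(R[1,0],R[0,0])));print("res mm",((A@R.T+t-B)*1e3).round(1))
for n,(u,v,z) in {"toeTL":(234,236,.036),"toeBL":(237,311,.036),"hole1":(256,247,.036),"hole2":(259,296,.036),"headTopC":(297,266,.157),"footR":(299,312,.036)}.items():
    w=f(u,v,z); print(n,w.round(4),"fix mm",((w[:2]-t)@R*1e3).round(1))
E
cat > sim.py <<'E'
import numpy as np,sys
# 2D: fixture x,z rel. base top (mm->m). pose: heel x,z, th (tilt). body pt (bx,bz)-> heel+bx*(c,-s)+bz*(s,c)
m=.6;CM=np.array([-.013,.051]);I=m*(.045**2)
w=.022;K=6e4;D=60
def run(path,mus,muf,a0=0,dt=1e-4,verbose=0):
    q=np.array([a0-.0002,0,0.]);v=np.zeros(3);anch={};out=[];vmax=0;Pm=0   # q=[cm-based] use heel
    T=path[-1][0];ts=[p[0] for p in path];X=[p[1]/1e3 for p in path];Z=[p[2]/1e3 for p in path]
    c0=q[:2]+np.array([CM[0],CM[1]]);qc=np.array([c0[0],c0[1],0.])
    n=int(T/dt)
    for i in range(n):
        t=i*dt;f=np.array([np.interp(t,ts,X),np.interp(t,ts,Z)]);fv=(np.array([np.interp(t+dt,ts,X),np.interp(t+dt,ts,Z)])-f)/dt
        th=qc[2];c,s=np.cos(th),np.sin(th);ex=np.array([c,-s]);ez=np.array([s,c])
        W=lambda b:qc[:2]+(b[0]-CM[0])*ex+(b[1]-CM[1])*ez
        Bd=lambda p:np.array([(p-qc[:2])@ex+CM[0],(p-qc[:2])@ez+CM[1]])
        F=np.array([0,-m*9.81]);M=0.;con=[]
        for k,b in (("heel",(0,0)),("toe",(-.052,0))):
            p=W(b)
            if p[1]<0 and p[0]<.001: con.append((k,p,np.array([0,1.]),-p[1],mus,np.zeros(2)))
        for k,p in (("edge",np.array([0,.005])),("end",np.array([.09,.005]))):
            b=Bd(p)
            if -.01<b[0]<0 and 0<b[1]<.135: con.append((k,p,-ex,-b[0],mus,np.zeros(2)))
            # bracket inside: fixture pt penetrates body behind back plane
        p=W((-.052,.014))
        if f[0]-w<p[0]<f[0] and 0<p[1]-f[1]<.006: con.append(("flat",p,np.array([0,-1.]),p[1]-f[1],muf,fv))
        g=f-np.array([w,0]);b=Bd(g)
        if -.052<b[0]<-.014 and .008<b[1]<.014: con.append(("face",g,-ez,.014-b[1],muf,fv))
        b=Bd(f)
        if .014<b[1]<.135 and -.014<b[0]<-.006: con.append(("web",f,ex,b[0]+.014,muf,fv))
        na={};P=0
        for k,p,nn,pen,mu,sv in con:
            r=p-qc[:2];vel=v[:2]+v[2]*np.array([r[1],-r[0]])-sv   # th clockwise
            N=max(0,K*pen-D*(vel@nn));tt=np.array([nn[1],-nn[0]]);e=anch.get(k,0)+vel@tt*dt
            ft=-K*.5*e-D*.5*(vel@tt)
            if abs(ft)>mu*N: ft=np.sign(ft)*mu*N;e=np.clip(e,-mu*N/(K*.5),mu*N/(K*.5))
            na[k]=e;fo=N*nn+ft*tt;F=F+fo;M+=r[1]*fo[0]-r[0]*fo[1]
            if k in("flat","face","web"):P+=np.linalg.norm(fo)
        anch=na;v[:2]+=F/m*dt;v[2]+=M/I*dt;qc=qc+v*dt
        if t>.3:vmax=max(vmax,v[2]);Pm=max(Pm,P)
        if verbose and i%int(verbose/dt)==0:
            h=W((0,0));print(f"t{t:.2f} th{np.degrees(qc[2]):.1f} w{v[2]:.2f} heel{1e3*h[0]:.1f},{1e3*h[1]:.1f} P{P:.1f} {list(na)}")
    h=W((0,0))
    return np.degrees(qc[2]).round(1),(1e3*h).round(1),"wmax %.2f P %.0f"%(vmax,Pm)
E
```

```text
base-TL [0.582 0.195 0.022]
base-BL [0.4773 0.1958 0.022 ]
plateBR [ 0.4757 -0.0385  0.027 ]
fenceTR [ 0.5787 -0.0368  0.0495]
stepB [0.4764 0.0528 0.027 ]
R [[-0.0126  0.9999]
 [-0.9999 -0.0126]] t [0.5357 0.0516] yaw -90.7191885053165
res mm [[ 1.6  0.1]
 [-1.8  0.6]
 [-1.1  0.9]
 [ 1.9 -1.1]
 [-0.6 -0.4]]
toeTL [0.5458 0.1277 0.036 ] fix mm [-76.2   9.1]
toeBL [0.4867 0.1266 0.036 ] fix mm [-74.3 -49.9]
hole1 [0.5367 0.1106 0.036 ] fix mm [-59.    0.2]
hole2 [0.4981 0.109  0.036 ] fix mm [-56.9 -38.4]
headTopC [0.5156 0.0784 0.157 ] fix mm [-26.5 -20.4]
footR [0.4848 0.0779 0.036 ] fix mm [-25.6 -51.3]
```

```bash
cat > trial.py <<'E'
from sim import *
W2=lambda h,th,b:np.array([h[0]+b[0]*np.cos(th)+b[1]*np.sin(th),h[1]-b[0]*np.sin(th)+b[1]*np.cos(th)])
def path(latemode,s2,rate=20,off=8):
    P=[(0,-16,16)];t=.3
    for d in range(0,31,3):                 # wedge
        th=np.radians(d);h=(-5*np.tan(th),0);g=W2(h,th,(-14-22*np.cos(th),14));t+=3/rate;P.append((t,g[0]+22,g[1]+.3))
    for u in range(0,5):                    # slide out along foot
        b=-14-22*np.cos(th)+(-47+14+22*np.cos(th))*u/4;g=W2(h,th,(b,14));t+=.15;P.append((t,g[0]+22,g[1]+.2))
    for d in range(33,91,3):
        th=np.radians(d);s=min(5/np.cos(th),s2);h=(-s*np.sin(th),5-s*np.cos(th))
        if latemode=="face": g=W2(h,th,(-48,14))
        else: g=W2(h,th,(-52,14))-np.array([off*min(1,(d-30)/15),0])
        t+=3/rate;P.append((t,g[0]+22,g[1]))
    P.append((t+.3,P[-1][1],P[-1][2]+3));P.append((t+.6,P[-1][1],P[-1][2]+9));return P
if __name__=="__main__":
    for mode in("flat","face"):
        for s2 in(20,28,36):
            for mus,muf in((.25,.5),(.4,.5),(.4,1.),(.25,.25)):
                print(mode,s2,mus,muf,*run(path(mode,s2),mus,muf,dt=2e-4))
E
time python3 trial.py
```

```text
flat 20 0.25 0.5 85.5 [-63.1  -0. ] wmax 8.63 P 17
flat 20 0.4 0.5 90.0 [-20.5   4.9] wmax 1.27 P 8
flat 20 0.4 1.0 90.0 [-21.1   4.9] wmax 1.26 P 8
flat 20 0.25 0.25 90.0 [-21.    4.9] wmax 1.28 P 12
flat 28 0.25 0.5 85.5 [-63.1  -0. ] wmax 8.63 P 17
flat 28 0.4 0.5 90.0 [-24.1   4.9] wmax 1.27 P 8
flat 28 0.4 1.0 90.0 [-28.1   4.9] wmax 1.26 P 8
flat 28 0.25 0.25 90.0 [-27.2   4.9] wmax 1.28 P 12
flat 36 0.25 0.5 85.5 [-63.1  -0. ] wmax 8.63 P 17
flat 36 0.4 0.5 90.0 [-24.5   4.9] wmax 1.27 P 8
flat 36 0.4 1.0 90.0 [-31.3   4.9] wmax 1.26 P 8
flat 36 0.25 0.25 90.0 [-31.5   4.9] wmax 1.28 P 12
face 20 0.25 0.5 84.9 [-55.5  -0. ] wmax 8.67 P 19
face 20 0.4 0.5 90.0 [-31.7   4.9] wmax 3.84 P 7
face 20 0.4 1.0 90.0 [-30.9   4.9] wmax 2.48 P 7
face 20 0.25 0.25 -131.7 [ 51.7 173.2] wmax 8.27 P 359
face 28 0.25 0.5 84.9 [-55.5  -0. ] wmax 8.67 P 19
face 28 0.4 0.5 90.0 [-35.2   4.9] wmax 3.84 P 7
face 28 0.4 1.0 90.0 [-35.2   4.9] wmax 2.48 P 7
face 28 0.25 0.25 -108.3 [113.7 180.2] wmax 8.27 P 359
face 36 0.25 0.5 84.9 [-55.5  -0. ] wmax 8.67 P 19
face 36 0.4 0.5 90.0 [-40.8   4.9] wmax 3.84 P 7
face 36 0.4 1.0 90.0 [-40.8   4.9] wmax 2.48 P 7
face 36 0.25 0.25 52.6 [-24.1   0.4] wmax 8.27 P 358
real	1m37.038s
user	1m23.592s
sys	0m0.064s
```

```bash
(python3 -c "
from trial import *
print(run(path('flat',28),.25,.5,dt=2e-4,verbose=.2))" | head -32; python3 -c "
from trial import *
print(run(path('flat',28),.4,.8,dt=2e-4,verbose=.2))
print([tuple(np.round(p,1)) for p in path('flat',28)])")
```

```text
t0.00 th0.0 w0.00 heel-0.2,-0.0 P0.0 []
t0.20 th0.1 w-0.01 heel-0.2,-0.1 P0.0 ['heel', 'toe']
t0.40 th0.1 w-0.00 heel-0.2,-0.1 P0.0 ['heel', 'toe']
t0.60 th2.2 w0.16 heel-0.1,-0.1 P3.9 ['heel', 'edge', 'web']
t0.80 th6.6 w0.57 heel-0.5,-0.1 P1.5 ['heel', 'edge', 'web']
t1.00 th10.6 w0.45 heel-0.9,-0.1 P1.3 ['heel', 'edge', 'web']
t1.20 th14.5 w0.37 heel-1.3,-0.1 P1.3 ['heel', 'edge', 'web']
t1.40 th19.6 w0.49 heel-1.8,-0.1 P0.0 ['heel', 'edge']
t1.60 th23.7 w0.33 heel-2.2,-0.1 P1.6 ['heel', 'edge', 'face']
t1.80 th27.8 w0.37 heel-2.6,-0.1 P2.5 ['heel', 'edge', 'face']
t2.00 th30.7 w0.08 heel-3.0,-0.1 P1.7 ['heel', 'edge', 'face']
t2.20 th33.2 w0.54 heel-5.9,-0.1 P2.8 ['heel', 'face']
t2.40 th40.6 w0.74 heel-14.0,-0.2 P4.3 ['heel', 'face']
t2.60 th51.0 w1.23 heel-24.2,-0.2 P7.2 ['heel', 'face']
t2.80 th100.6 w2.68 heel-60.7,16.5 P0.0 []
t3.00 th85.5 w0.49 heel-62.7,0.6 P0.0 []
t3.20 th85.5 w0.00 heel-63.1,-0.0 P0.0 ['heel', 'edge']
t3.40 th85.5 w0.00 heel-63.1,-0.0 P0.0 ['heel', 'edge']
t3.60 th85.5 w-0.00 heel-63.1,-0.0 P0.0 ['heel', 'edge']
t3.80 th85.5 w-0.00 heel-63.1,-0.0 P0.0 ['
[... 4073 characters left out ...]
2), np.float64(-8.5), np.float64(52.0)), (np.float64(4.4), np.float64(-6.9), np.float64(52.7)), (np.float64(4.5), np.float64(-5.6), np.float64(53.2)), (np.float64(4.6), np.float64(-4.6), np.float64(53.6)), (np.float64(4.8), np.float64(-4.1), np.float64(53.8)), (np.float64(5.0), np.float64(-4.6), np.float64(53.9)), (np.float64(5.1), np.float64(-6.6), np.float64(53.8)), (np.float64(5.3), np.float64(-8.0), np.float64(54.2)), (np.float64(5.4), np.float64(-5.4), np.float64(55.3)), (np.float64(5.6), np.float64(-2.7), np.float64(56.2)), (np.float64(5.7), np.float64(-0.0), np.float64(57.0)), (np.float64(6.0), np.float64(-0.0), np.float64(60.0)), (np.float64(6.3), np.float64(-0.0), np.float64(69.0))]
```

```bash
python3 -m pendant '[[0.3,0.0388,-0.036,0,0],[0.3,0.0388,-0.036,0,0],[0.3,0.0388,-0.036,0,0],[0.3,0.0388,-0.036,0,0],[0.3,0.0388,-0.036,0,0],[0.3,0.0388,-0.036,0,0],[0.3,0.0388,-0.036,0,0]]'; python3 -m pendant '[[0.3,0.0388,-0.036,0,0],[0.3,0.0388,-0.036,0,0],[0.3,0.0388,-0.036,0,0],[0.3,0.0388,-0.036,0,0],[0.3,0.0388,-0.036,0,0],[0.3,0.0388,-0.036,0,0],[0.3,0.0388,-0.036,0,0]]'; python3 -m pendant '[[0.3,0,0,0,-0.18],[0.3,0,0,0,-0.18],[0.3,0,0,0,-0.18],[0.3,0,0,0,-0.18],[0.3,0,0,0,-0.18],[0.3,0,0,0,-0.18],[0.3,0,0,0,-0.18],[0.3,0,0,0,-0.18]]'; python3 -m pendant '[[0.3,0,0,0,-0.18],[0.3,0,0,0,-0.18],[0.3,0,0,0,-0.18],[0.3,0,0,0,-0.18],[0.3,0,0,0,-0.18],[0.3,0,0,0,-0.18],[0.3,0,0,0,-0.14]]'
python3 - <<'E'
from h import *
s=env.get_state();im=env.read_camera("wrist");cv2.imwrite("pics/w1.png",im[:,:,::-1]);print(env.finger_overhang,s["tcp_pos"],s["orientation"],s["finger_gap"],s["clock"])
E
```

```text
clock: 1.68
tcp_pos: [0.3885, -0.1643, 0.2486]
orientation: [0.0, 0.973, 0.232, 0.0]
wrist_force: [0.4, -0.1, -0.1]
finger_gap: 0.0555
grip_force: 0.0
clock: 2.55
tcp_pos: [0.5174, 0.1833, 0.2485]
orientation: [0.0, 0.973, 0.232, 0.0]
wrist_force: [1.4, -1.1, 0.3]
finger_gap: 0.0559
grip_force: 0.0
clock: 3.55
tcp_pos: [0.5169, 0.1815, 0.2483]
orientation: [0.0, 0.576, 0.817, 0.0]
wrist_force: [0.6, -0.3, -0.5]
finger_gap: 0.0554
grip_force: 0.0
clock: 4.42
tcp_pos: [0.5169, 0.1815, 0.2483]
orientation: [0.0, 0.004, 1.0, -0.0]
wrist_force: [0.3, 0.4, -0.7]
finger_gap: 0.0559
grip_force: 0.0
0.017 [0.51686922 0.18151901 0.24833355] [ 7.42402640e-05  4.43749925e-03  9.99990151e-01 -3.04580873e-05] 0.05585184163069132 4.425
```

View pics/w1.png

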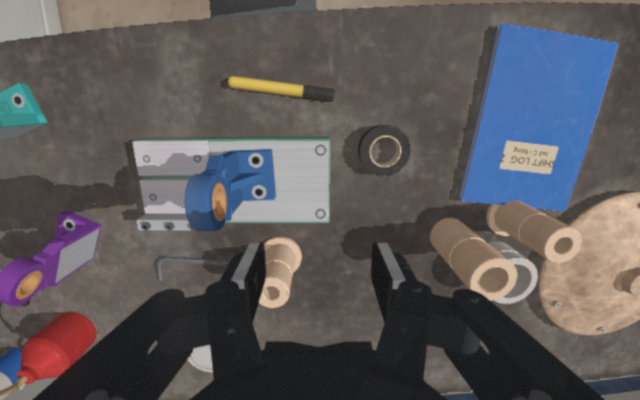

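Run:
```python
import cv2
a=cv2.imread("pics/w1.png")[130:240,130:340];cv2.imwrite("pics/w1c.png",cv2.resize(a,None,fx=3.8,fy=3.8,interpolation=2))
```

```text
(no output)
```

View pics/w1c.png

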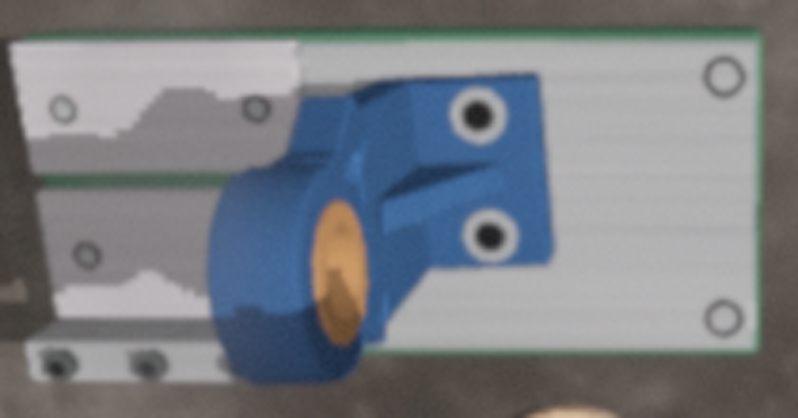

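The wrist crop shows the foot with its two screw seats (px 475,115 and 490,237), the sloping gusset rib, and the head to the left. The rib slopes, so I'll push on the web beside it. I'll rehearse with one finger as a 14.5 mm wedge, moving it out early.

```bash
sed -i 's/^w=.022/w=.0145/' sim.py
cat > trial.py <<'E'
from sim import *
w1=14.5
W2=lambda h,th,b:np.array([h[0]+b[0]*np.cos(th)+b[1]*np.sin(th),h[1]-b[0]*np.sin(th)+b[1]*np.cos(th)])
def path(s2=28,rate=12,off=7,dx=0,dz=0,thw=20):
    P=[(0,-16,16)];t=.3
    for d in np.arange(0,thw+.1,2.5):
        th=np.radians(d);h=(-5*np.tan(th),0);g=W2(h,th,(-14-w1*np.cos(th),14));t+=2.5/rate;P.append((t,g[0]+w1,g[1]+.5))
    for b in (-32,-37,-42,-47,-51.5):
        g=W2(h,th,(b,14));t+=.25;P.append((t,g[0]+w1,g[1]+.3))
    g=W2(h,th,(-52,14));t+=.25;P.append((t,g[0]+w1-off,g[1]+.5))
    for d in range(int(thw)+2,91,2):
        th=np.radians(d);s=min(5/np.cos(th),s2);h=(-s*np.sin(th),5-s*np.cos(th))
        g=W2(h,th,(-52,14))-np.array([off,0]);t+=2/rate;P.append((t,g[0]+w1,g[1]+.5))
    P.append((t+.3,P[-1][1],P[-1][2]+1.5));P.append((t+.6,P[-1][1],P[-1][2]+9))
    return [(a,b+dx,c+dz) for a,b,c in P]
E
cat > runs.py <<'E'
from trial import *
from multiprocessing import Pool
C=[(mus,muf,dx,dz,s2) for s2 in(24,30) for mus,muf in((.25,.3),(.25,.6),(.4,.4),(.4,.9),(.15,.5)) for dx,dz in((0,0),(0,1.5),(0,-1),(2,0),(-2,0))]
def f(c): return c,run(path(c[4],dx=c[2],dz=c[3]),c[0],c[1],dt=2e-4)
for r in Pool().imap(f,C):print(r[0],*r[1])
E
nproc; time timeout 560 python3 runs.py
```

```text
4
(0.25, 0.3, 0, 0, 24) 90.0 [-24.4   4.9] wmax 0.80 P 13
(0.25, 0.3, 0, 1.5, 24) 90.0 [-21.4   4.9] wmax 3.95 P 14
(0.25, 0.3, 0, -1, 24) 90.0 [-20.8   4.9] wmax 1.11 P 20
(0.25, 0.3, 2, 0, 24) 90.0 [-24.4   4.9] wmax 0.77 P 67
(0.25, 0.3, -2, 0, 24) 8.8 [-0.9 -0.1] wmax 1.31 P 10
(0.25, 0.6, 0, 0, 24) 90.0 [-25.7   4.9] wmax 1.46 P 14
(0.25, 0.6, 0, 1.5, 24) 90.0 [-27.5   4.9] wmax 2.45 P 18
(0.25, 0.6, 0, -1, 24) 90.0 [-23.5   4.9] wmax 0.83 P 21
(0.25, 0.6, 2, 0, 24) 90.0 [-28.9   4.9] wmax 1.80 P 361
(0.25, 0.6, -2, 0, 24) 8.8 [-0.9 -0.1] wmax 1.16 P 11
(0.4, 0.4, 0, 0, 24) 90.0 [-20.5   4.9] wmax 0.79 P 8
(0.4, 0.4, 0, 1.5, 24) 90.0 [-18.7   4.9] wmax 4.46 P 13
(0.4, 0.4, 0, -1, 24) 90.0 [-18.9   4.9] wmax 1.46 P 20
(0.4, 0.4, 2, 0, 24) 90.0 [-20.5   4.9] wmax 0.55 P 68
(0.4, 0.4, -2, 0, 24) 8.8 [-0.8 -0.1] wmax 1.14 P 10
(0.4, 0.9, 0, 0, 24) 90.0 [-24.5   4.9] wmax 0.81 P 7
(0.4, 0.9, 0, 1.5, 24) 90.0 [-21.4   4.9] wmax 4.19 P 12
(0.4, 0.9, 0, -1, 24) 90.0 [-19.7   4.9] wmax 1.42 P 22
(0.4, 0.9, 2, 0, 24) 90.0 [-24.5   4.9] wmax 0.53 P 78
(0.4, 0.9, -2, 0, 24) 8.8 [-0.8 -0.1] 
[... 1035 characters left out ...]
4, 2, 0, 30) 90.0 [-20.1   4.9] wmax 3.79 P 68
(0.4, 0.4, -2, 0, 30) 3.4 [-0.6 -0.1] wmax 1.14 P 10
(0.4, 0.9, 0, 0, 30) 90.0 [-28.    4.9] wmax 0.81 P 7
(0.4, 0.9, 0, 1.5, 30) 90.0 [-21.5   4.9] wmax 4.20 P 12
(0.4, 0.9, 0, -1, 30) 90.0 [-22.2   4.9] wmax 1.75 P 22
(0.4, 0.9, 2, 0, 30) 90.0 [-28.    4.9] wmax 0.53 P 78
(0.4, 0.9, -2, 0, 30) 3.4 [-0.5 -0.1] wmax 0.97 P 10
(0.15, 0.5, 0, 0, 30) 90.0 [-31.4   4.9] wmax 2.25 P 23
(0.15, 0.5, 0, 1.5, 30) 86.1 [-73.5  -0. ] wmax 10.25 P 12
(0.15, 0.5, 0, -1, 30) 90.0 [-30.    4.9] wmax 0.46 P 22
(0.15, 0.5, 2, 0, 30) 85.5 [-62.9  -0. ] wmax 10.42 P 72
(0.15, 0.5, -2, 0, 30) 3.2 [-0.3 -0.1] wmax 1.59 P 11
real	1m46.619s
user	4m47.903s
sys	0m0.158s
```

```bash
python3 -m pendant '[[0.3,0,0,0.05,0],[0.3,0,0,0.05,0],[0.3,0,0,0.05,0],[0.3,0,0,0.04,0],[0.3,0,0,0.019,0],[0.3,0,0,0,0]]'; python3 -m pendant '[[0.3,0,-0.004,0,0],[0.3,0,-0.004,0,0],[0.3,0,-0.004,0,0],[0.3,0,-0.003,0,0],[0.3,0,-0.003,0,0],[0.3,0,0,0,0]]'
python3 - <<'E'
from h import *
s=env.get_state();print(s["tcp_pos"],s["wrist_force"])
im=env.read_camera("scene");a=im[190:300,230:380,::-1];b=env.read_camera("wrist")[100:300,130:430,::-1]
cv2.imwrite("pics/p2.png",np.vstack([cv2.resize(a,(600,440//2*1),interpolation=2)[:,:],cv2.resize(b,(600,380),interpolation=2)]))
E
```

```text
clock: 5.22
tcp_pos: [0.5156, 0.1812, 0.0378]
orientation: [-0.002, 0.008, 1.0, -0.0]
wrist_force: [-0.2, 0.0, 0.1]
finger_gap: 0.0555
grip_force: 0.0
clock: 5.98
tcp_pos: [0.5173, 0.164, 0.0399]
orientation: [0.001, 0.007, 1.0, 0.001]
wrist_force: [1.3, 3.8, 3.2]
finger_gap: 0.0554
grip_force: 2.6
[0.51733506 0.16400596 0.03993143] [1.2509229  3.81671142 3.19092904]
```

View pics/p2.png

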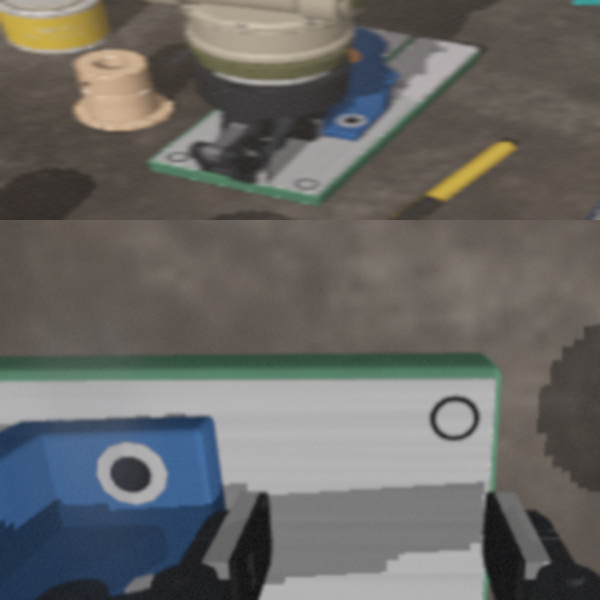

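```bash
python3 -m pendant '[[0.3,0,0,-0.002,0],[0.3,0,0,-0.001,0],[0.3,0,0,0,0],[0.3,0,0,0,0]]'; python3 -m pendant '[[0.3,0,-0.003,0,0],[0.3,0,-0.003,0,0],[0.3,0,-0.002,0,0],[0.3,0,0,0,0],[0.3,0,0,0,0]]'
```

```text
clock: 6.58
tcp_pos: [0.5162, 0.163, 0.0421]
orientation: [-0.0, 0.007, 1.0, -0.001]
wrist_force: [0.3, 0.6, 2.2]
finger_gap: 0.0557
grip_force: 0.7
clock: 7.2
tcp_pos: [0.5172, 0.1564, 0.043]
orientation: [0.001, 0.007, 1.0, 0.001]
wrist_force: [-0.9, 6.3, 5.1]
finger_gap: 0.0557
grip_force: 2.5
```

```bash
python3 -m pendant '[[0.3,0,-0.003,0,0],[0.3,0,-0.003,0,0],[0.3,0,0,0,0],[0.3,0,0,0,0]]'
python3 - <<'E'
from h import *
b=env.read_camera("wrist");cv2.imwrite("pics/w3f.png",b[:,:,::-1]);cv2.imwrite("pics/w3.png",cv2.resize(b[100:320,100:390,::-1],None,fx=2.7,fy=2.7,interpolation=2))
E
```

```text
clock: 7.7
tcp_pos: [0.5175, 0.1505, 0.0432]
orientation: [0.001, 0.007, 1.0, 0.001]
wrist_force: [0.3, 6.3, 5.2]
finger_gap: 0.0554
grip_force: 2.8
```

View pics/w3.png

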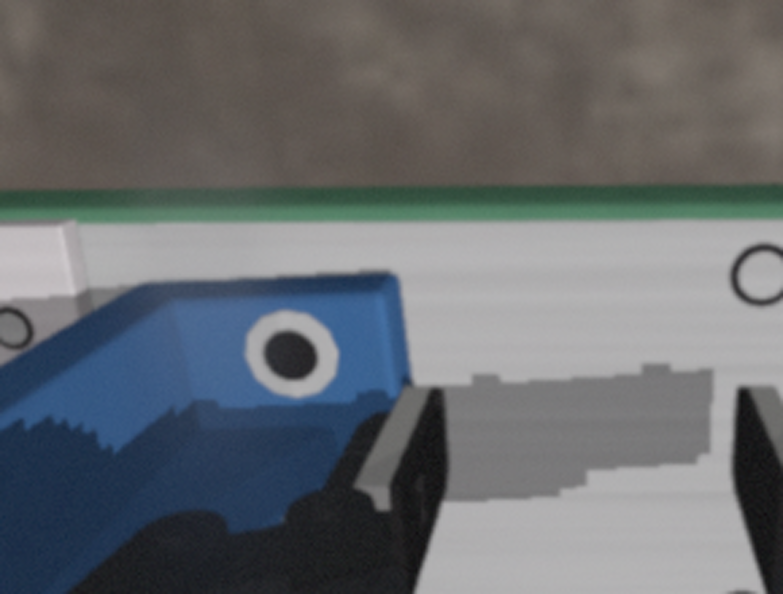

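```bash
cat >> h.py <<'E'
R=np.array([[-.0126,.9999],[-.9999,-.0126]]);t=np.array([.5357,.0516])
from scipy.spatial.transform import Rotation as Ro
def wray(px,z):
    s=env.get_state();c=env.calibration("wrist");p=cv2.undistortPoints(np.array([[px]],float),c["K"],c["distortion"])[0,0]
    q=s["orientation"];T=np.eye(4);T[:3,:3]=Ro.from_quat(list(q[1:])+[q[0]]).as_matrix();T[:3,3]=s["tcp_pos"]
    T=T@c["tool_from_camera"];d=T[:3,:3]@[p[0],p[1],1];o=T[:3,3];return o+d*(z-o[2])/d[2]
fix=lambda w:((np.array(w)[:2]-t)@R*1e3).round(1)
E
python3 - <<'E'
from h import *
g=lambda u,v,z:fix(wray([100+u/2.7-.3,100+v/2.7-.3],z))
print("toe corner top",g(386,276,.036),"toe edge mid",g(398,360,.036),"toe bottom corner",g(399,273,.022))
print("hole",g(292,354,.036),"plate corner",g(72,222,.027),"base edge y",g(500,217,.022))
print("tip if z",[g(415,388,z) for z in(.026,.033)], "tcp",fix(env.get_state()["tcp_pos"]))
E
```

```text
toe corner top [-62.6 -53.4] toe edge mid [-63.6 -37.4] toe bottom corner [-61.5 -49.4]
hole [-44.4 -38.6] plate corner [ -2.2 -61. ] base edge y [-81.3 -60.5]
tip if z [array([-63.9, -27. ]), array([-65.6, -30.4])] tcp [-98.6 -19.5]
```

```bash
python3 -m pendant '[[0.3,0,-0.003,0,0],[0.3,0,-0.003,0,0],[0.3,0,-0.002,0,0],[0.3,0,0,0,0],[0.3,0,0,0,0]]'; python3 -m pendant '[[0.3,0,-0.002,0,0],[0.3,0,0,0,0],[0.3,0,0,0,0]]'
```

```text
clock: 8.38
tcp_pos: [0.5175, 0.1425, 0.0432]
orientation: [0.001, 0.007, 1.0, 0.001]
wrist_force: [0.5, 6.5, 5.9]
finger_gap: 0.0555
grip_force: 3.0
clock: 8.75
tcp_pos: [0.5175, 0.1406, 0.0432]
orientation: [0.001, 0.006, 1.0, 0.001]
wrist_force: [1.3, 6.5, 5.2]
finger_gap: 0.0556
grip_force: 2.9
```

```bash
python3 -m pendant '[[0.3,0,-0.002,0,0],[0.3,0,0,0,0],[0.3,0,0,0,0]]'; python3 -m pendant '[[0.3,0,-0.002,0,0],[0.3,0,0,0,0],[0.3,0,0,0,0]]';python3 - <<'E'
from h import *
b=env.read_camera("wrist");cv2.imwrite("pics/w4f.png",b[:,:,::-1]);cv2.imwrite("pics/w4.png",cv2.resize(b[100:320,100:390,::-1],None,fx=2.7,fy=2.7,interpolation=2))
E
```

```text
clock: 9.12
tcp_pos: [0.5177, 0.1392, 0.0435]
orientation: [0.002, 0.006, 1.0, 0.002]
wrist_force: [0.3, 8.9, 6.1]
finger_gap: 0.0556
grip_force: 4.3
clock: 9.5
tcp_pos: [0.5186, 0.1383, 0.0439]
orientation: [0.003, 0.006, 1.0, 0.003]
wrist_force: [2.5, 12.9, 6.2]
finger_gap: 0.0556
grip_force: 6.3
```

View pics/w4.png

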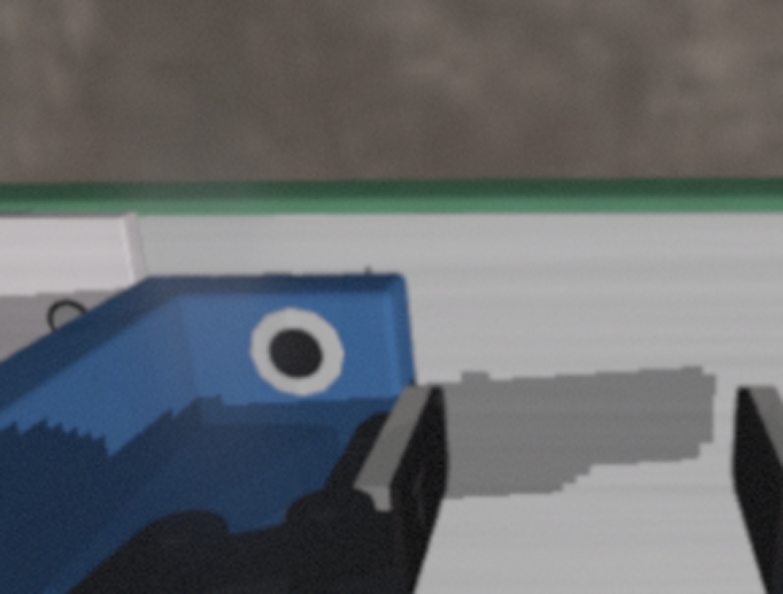

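```bash
python3 -m pendant '[[0.3,0,-0.002,0,0],[0.3,0,0,0,0],[0.3,0,0,0,0]]'; python3 -m pendant '[[0.3,0,-0.002,0,0],[0.3,0,0,0,0],[0.3,0,0,0,0]]';python3 - <<'E'
from h import *
b=env.read_camera("wrist");cv2.imwrite("pics/w5f.png",b[:,:,::-1])
# line fits: bracket foot -y side edge & green edge, via blue mask
def edges(f):
    im=cv2.imread(f).astype(int);B,G,Rr=im[...,0],im[...,1],im[...,2]
    blue=(B-Rr>50)
    cols=np.arange(165,240);top=[np.argmax(blue[:,c]) for c in cols];pb=np.polyfit(cols,top,1)
    gr=(G-Rr>25)&(G-B>10);cols2=np.arange(120,380);bot=[400-np.argmax(gr[:230,c][::-1])-170 for c in cols2];pg=np.polyfit(cols2,bot,1)
    rows=np.arange(210,238);rt=[max(np.where(blue[r,:260])[0]) for r in rows];pr=np.polyfit(rows,rt,1)
    return pb[0],pg[0],pr,
for f in("w3f","w4f","w5f"):print(f,edges(f"pics/{f}.png"))
E
```

```text
clock: 9.93
tcp_pos: [0.5194, 0.1376, 0.0443]
orientation: [0.003, 0.005, 1.0, 0.004]
wrist_force: [2.5, 17.0, 6.7]
finger_gap: 0.0555
grip_force: 9.4
clock: 10.3
tcp_pos: [0.5195, 0.1373, 0.0447]
orientation: [0.004, 0.005, 1.0, 0.006]
wrist_force: [2.1, 22.9, 8.9]
finger_gap: 0.0556
grip_force: 12.4
w3f (np.float64(-0.10130867709815095), np.float64(-0.0047823875410080725), array([1.22605364e-01, 2.21311987e+02]))
w4f (np.float64(-0.07647226173542024), np.float64(-0.0017010948045429156), array([9.82484948e-02, 2.28720033e+02]))
w5f (np.float64(-0.07266002844950221), np.float64(-0.002313529899736688), array([7.99124247e-02, 2.34211002e+02]))
```

```bash
python3 -m pendant '[[0.3,0,0.006,0,0],[0.3,0,0.006,0,0],[0.3,0,0,-0.015,0],[1,0.01,0,-0.015,0],[1,0.01,0,0,0],[1,0,0,0,0],[1,0,0,0,0],[1,0,0,0,0]]'
python3 - <<'E'
from h import *
print(fix(env.get_state()["tcp_pos"]))
b=env.read_camera("wrist");cv2.imwrite("pics/w6f.png",b[:,:,::-1]);cv2.imwrite("pics/w6.png",cv2.resize(b[110:370,100:460,::-1],None,fx=2.2,fy=2.2,interpolation=2))
E
```

```text
clock: 11.35
tcp_pos: [0.4963, 0.1438, 0.072]
orientation: [-0.0, 0.007, 1.0, -0.0]
wrist_force: [-0.2, 0.1, 1.3]
finger_gap: 0.0853
grip_force: 0.0
[-91.7 -40.6]
```

View pics/w6.png

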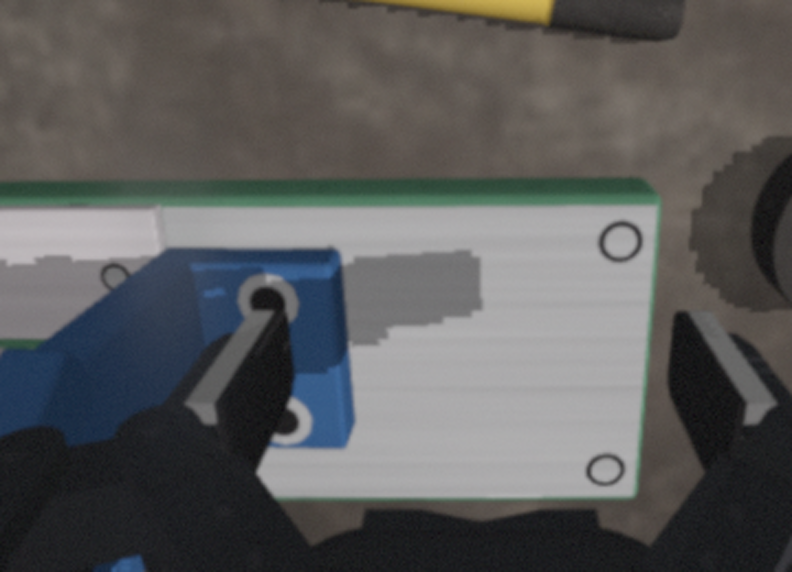

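The wrist view shows the open fingertip (px 265,315) above the robot-side screw seat, a tip about 7 mm thick, and the foot square to the base. I'll repeat the rehearsal with that tip and the arm's compliance of about 4 N/mm.

```bash
sed -i 's/^w=.0145;/w=.007;/; s/N=max(0,K\*pen-D\*(vel@nn))/Kc=4000. if k in("flat","face","web") else K;N=max(0,Kc*pen-D*(vel@nn))/; s/K\*\.5/Kc*.5/g; s/0<p\[1\]-f\[1\]<.006/0<p[1]-f[1]<.01/; s/.008<b\[1\]<.014/.002<b[1]<.014/; s/-.014<b\[0\]<-.006/-.014<b[0]<0/' sim.py
cat > trial.py <<'E'
from sim import *
w1=7
W2=lambda h,th,b:np.array([h[0]+b[0]*np.cos(th)+b[1]*np.sin(th),h[1]-b[0]*np.sin(th)+b[1]*np.cos(th)])
def path(s2=24,rate=10,off=2.5,dx=0,dz=0,thw=20,pre=1.):
    P=[(0,-16,16)];t=.3   # pre: late downward preload mm (compliance)
    for d in np.arange(0,thw+.1,2.5):
        th=np.radians(d);h=(-5*np.tan(th),0);g=W2(h,th,(-14-w1*np.cos(th),14));t+=2.5/rate;P.append((t,g[0]+w1+1,g[1]+.5))
    for b in (-25,-30,-35,-40,-45,-49.5):
        g=W2(h,th,(b,14));t+=.25;P.append((t,g[0]+w1,g[1]))
    g=W2(h,th,(-52,14));t+=.25;P.append((t,g[0]+w1-off,g[1]))
    for d in range(int(thw)+2,91,2):
        th=np.radians(d);s=min(5/np.cos(th),s2);h=(-s*np.sin(th),5-s*np.cos(th))
        g=W2(h,th,(-52,14))-np.array([off,0]);t+=2/rate;P.append((t,g[0]+w1,g[1]-pre*min(1,(d-thw)/30)))
    for k in range(1,7):P.append((t+.25*k,P[-1][1],P[-1][2]+1))
    return [(a,b+(dx if c>25 else 0),c+(dz if c>30 else 0)) for a,b,c in P]
E
cat > runs.py <<'E'
from trial import *
from multiprocessing import Pool
C=[(mus,muf,pre,off,s2) for s2 in(15,24) for off in(-2,2.5,5) for mus,muf in((.25,.4),(.4,.4),(.35,.9)) for pre in(.5,2)]
def f(c): return c,run(path(c[4],off=c[3],pre=c[2]),c[0],c[1],dt=2e-4)
for r in Pool().imap(f,C):print(r[0],*r[1])
E
timeout 560 python3 runs.py
```

```text
(0.25, 0.4, 0.5, -2, 15) 89.9 [-42.4   4.9] wmax 7.47 P 49
(0.25, 0.4, 2, -2, 15) 90.0 [-41.5   4.9] wmax 7.79 P 43
(0.4, 0.4, 0.5, -2, 15) 90.0 [-25.1   4.9] wmax 1.71 P 19
(0.4, 0.4, 2, -2, 15) 90.0 [-27.2   4.9] wmax 3.41 P 23
(0.35, 0.9, 0.5, -2, 15) 90.0 [-26.5   4.9] wmax 1.90 P 26
(0.35, 0.9, 2, -2, 15) 90.0 [-28.5   4.9] wmax 2.38 P 26
(0.25, 0.4, 0.5, 2.5, 15) 90.0 [-33.6   4.9] wmax 2.58 P 37
(0.25, 0.4, 2, 2.5, 15) 90.0 [-29.    4.9] wmax 3.58 P 18
(0.4, 0.4, 0.5, 2.5, 15) 90.0 [-25.    4.9] wmax 1.18 P 29
(0.4, 0.4, 2, 2.5, 15) 90.0 [-18.9   4.9] wmax 0.94 P 18
(0.35, 0.9, 0.5, 2.5, 15) 90.0 [-24.1   4.9] wmax 1.66 P 25
(0.35, 0.9, 2, 2.5, 15) 90.0 [-18.3   4.9] wmax 0.82 P 15
(0.25, 0.4, 0.5, 5, 15) 85.4 [-61.5  -0. ] wmax 10.66 P 47
(0.25, 0.4, 2, 5, 15) 90.0 [-27.4   4.9] wmax 2.51 P 32
(0.4, 0.4, 0.5, 5, 15) 89.9 [-43.1   4.9] wmax 9.99 P 47
(0.4, 0.4, 2, 5, 15) 90.0 [-22.3   4.9] wmax 1.49 P 31
(0.35, 0.9, 0.5, 5, 15) 90.0 [-26.7   4.9] wmax 2.21 P 31
(0.35, 0.9, 2, 5, 15) 90.0 [-19.7   4.9] wmax 1.39 P 31
(0.25, 0.4, 0.5, -2, 24) 89.9 [-42.4   4.9] wmax 7.47 P 49
(0
[... 275 characters left out ...]
2.38 P 26
(0.25, 0.4, 0.5, 2.5, 24) 90.0 [-33.6   4.9] wmax 2.58 P 37
(0.25, 0.4, 2, 2.5, 24) 90.0 [-32.5   4.9] wmax 2.77 P 18
(0.4, 0.4, 0.5, 2.5, 24) 90.0 [-27.7   4.9] wmax 1.18 P 29
(0.4, 0.4, 2, 2.5, 24) 90.0 [-25.9   4.9] wmax 1.85 P 18
(0.35, 0.9, 0.5, 2.5, 24) 90.0 [-27.6   4.9] wmax 1.66 P 25
(0.35, 0.9, 2, 2.5, 24) 90.0 [-25.9   4.9] wmax 2.35 P 19
(0.25, 0.4, 0.5, 5, 24) 90.0 [-16.3   4.9] wmax 10.66 P 6
(0.25, 0.4, 2, 5, 24) 90.0 [-31.6   4.9] wmax 3.60 P 32
(0.4, 0.4, 0.5, 5, 24) 90.0 [-15.2   4.9] wmax 9.99 P 6
(0.4, 0.4, 2, 5, 24) 90.0 [-28.4   4.9] wmax 2.78 P 31
(0.35, 0.9, 0.5, 5, 24) 90.0 [-31.1   4.9] wmax 2.21 P 31
(0.35, 0.9, 2, 5, 24) 90.0 [-28.5   4.9] wmax 2.49 P 31
```

```bash
python3 -m pendant '[[1,0,0,0.012,0],[1,0,0,0.008,0],[1,0,0,0.002,0],[1,0,0,0,0]]'; python3 -m pendant '[[1,0,0,0.002,0],[1,0,0,0.002,0],[1,0,0,0,0]]';python3 -m pendant '[[1,0,0,0.002,0],[1,0,0,0,0],[1,0,0,0,0]]';python3 - <<'E'
from trial import *
for s2 in (15,):
  for p in path(s2,off=2.5,pre=0):print("%.2f g %.1f z %.1f"%(p[0],p[1]-7,p[2]),end=" | ")
E
```

```text
clock: 11.9
tcp_pos: [0.496, 0.1437, 0.0498]
orientation: [-0.001, 0.007, 1.0, -0.0]
wrist_force: [0.0, 0.7, -0.4]
finger_gap: 0.0857
grip_force: 0.0
clock: 12.28
tcp_pos: [0.4964, 0.1438, 0.0462]
orientation: [0.0, 0.007, 1.0, -0.0]
wrist_force: [0.0, 0.5, -0.5]
finger_gap: 0.0849
grip_force: 0.0
clock: 12.65
tcp_pos: [0.4963, 0.1438, 0.0442]
orientation: [-0.0, 0.007, 1.0, -0.0]
wrist_force: [-0.2, 0.1, 0.3]
finger_gap: 0.085
grip_force: 0.0
0.00 g -23.0 z 16.0 | 0.55 g -20.0 z 14.5 | 0.80 g -19.6 z 15.4 | 1.05 g -19.1 z 16.3 | 1.30 g -18.6 z 17.1 | 1.55 g -18.0 z 17.9 | 1.80 g -17.4 z 18.7 | 2.05 g -16.8 z 19.4 | 2.30 g -16.1 z 20.1 | 2.55 g -15.4 z 20.7 | 2.80 g -20.5 z 21.7 | 3.05 g -25.2 z 23.4 | 3.30 g -29.9 z 25.1 | 3.55 g -34.6 z 26.8 | 3.80 g -39.3 z 28.5 | 4.05 g -43.5 z 30.1 | 4.30 g -48.4 z 30.9 | 4.50 g -47.5 z 32.5 | 4.70 g -46.5 z 33.9 | 4.90 g -45.5 z 35.4 | 5.10 g -44.5 z 36.8 | 5.30 g -43.4 z 38.1 | 5.50 g -42.3 z 39.4 | 5.70 g -41.2 z 40.7 | 5.90 g -40.0 z 41.9 | 6.10 g -38.8 z 43.0 | 6.30 g -37.5 z 44.1 | 6.50 g -36.3 z 45.2 | 6.70 g -35.0 z 46.2 | 6.90 g -33.7 z 47.1 | 7.10 g -32.4 z 48.0 | 7.30 g -31.2 z 48.8 | 7.50 g -29.9 z 49.6 | 7.70 g -28.6 z 50.3 | 7.90 g -27.4 z 50.9 | 8.10 g -26.2 z 51.5 | 8.30 g -25.0 z 52.0 | 8.50 g -24.0 z 52.5 | 8.70 g -23.0 z 52.9 | 8.90 g -22.1 z 53.2 | 9.10 g -21.4 z 53.5 | 9.30 g -20.9 z 53.7 | 9.50 g -19.5 z 54.1 | 9.70 g -17.8 z 54.7 | 9.90 g -16.1 z 55.2 | 10.10 g -14.3 z 55.7 | 10.30 g -12.5 z 56.0 | 10.50 g -10.7 z 56.4 | 10.70 g -8.9 z 56.6 | 10.90 g -7.1 z 56.8 | 11.10 g -5.3 z 56.9 | 11.30 g -3.5 z 57.0 | 11.55 g -3.5 z 58.0 | 11.80 g -3.5 z 59.0 | 12.05 g -3.5 z 60.0 | 12.30 g -3.5 z 61.0 | 12.55 g -3.5 z 62.0 | 12.80 g -3.5 z 63.0 |
```

```bash
python3 -m pendant '[[1,0,0,0.002,0],[1,0,0,0,0],[1,0,0,0,0]]'; python3 -m pendant '[[1,0,0,0.0015,0],[1,0,0,0,0],[1,0,0,0,0]]';python3 -m pendant '[[1,0,0,0.0015,0],[1,0,0,0,0],[1,0,0,0,0]]'
```

```text
clock: 13.02
tcp_pos: [0.4963, 0.1438, 0.0422]
orientation: [-0.0, 0.007, 1.0, -0.0]
wrist_force: [0.3, 0.5, 0.1]
finger_gap: 0.0856
grip_force: 0.0
clock: 13.4
tcp_pos: [0.4963, 0.1437, 0.0407]
orientation: [-0.0, 0.007, 1.0, -0.0]
wrist_force: [0.1, 0.8, 0.0]
finger_gap: 0.0853
grip_force: 0.0
clock: 13.78
tcp_pos: [0.4965, 0.1438, 0.0398]
orientation: [0.0, 0.007, 1.0, -0.0]
wrist_force: [-1.1, 0.4, 5.3]
finger_gap: 0.0856
grip_force: 2.7
```

```bash
python3 -m pendant '[[1,0,0,-0.003,0],[1,0,-0.006,0,0],[1,0,-0.005,0,0],[1,0,-0.003,0,0],[1,0,0,0,0]]'; python3 -m pendant '[[1,0,-0.002,0,0],[1,0,0,0,0],[1,0,0,0,0]]';python3 -m pendant '[[1,0,-0.002,0,0],[1,0,0,0,0],[1,0,0,0,0]]'
```

```text
clock: 14.4
tcp_pos: [0.4973, 0.1326, 0.0446]
orientation: [0.002, 0.006, 1.0, 0.003]
wrist_force: [-4.4, 13.8, 16.7]
finger_gap: 0.0853
grip_force: 7.0
clock: 14.78
tcp_pos: [0.4975, 0.1316, 0.045]
orientation: [0.002, 0.005, 1.0, 0.004]
wrist_force: [-4.8, 17.3, 19.4]
finger_gap: 0.0857
grip_force: 8.0
clock: 15.15
tcp_pos: [0.4981, 0.1295, 0.0456]
orientation: [0.003, 0.005, 1.0, 0.004]
wrist_force: [-5.8, 17.8, 22.7]
finger_gap: 0.0851
grip_force: 9.3
```

Run:
```python
from h import *
b=env.read_camera("wrist")[110:330,100:350,::-1];a=env.read_camera("scene")[185:275,250:380,::-1]
cv2.imwrite("pics/p7.png",np.vstack([cv2.resize(b,(500,440),interpolation=2),cv2.resize(a,(500,346),interpolation=2)])[:, :][:600] if 0 else np.hstack([cv2.resize(b,(400,352),interpolation=2),cv2.resize(a,(400,352),interpolation=2)]))
```

```text
(no output)
```

View pics/p7.png

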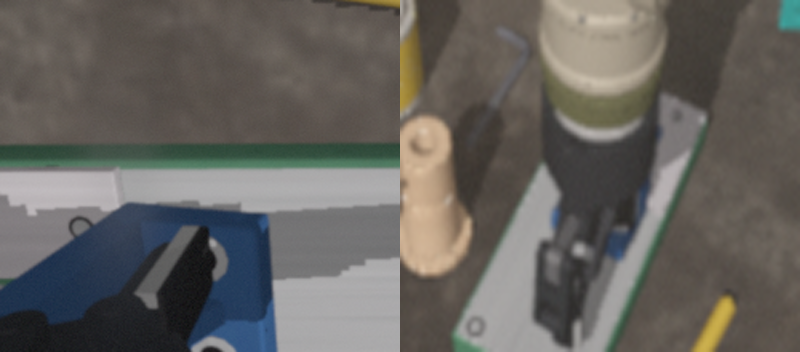

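The finger is over the screw seat with its back against the web, pushing 18 N sideways and 23 N up. The bracket is already tipped about 9° and wedged between web and foot, as planned. Now I raise to let it tip further, a bit at a time.

```bash
python3 -m pendant '[[1,0,0,-0.001,0],[1,0,0,-0.001,0],[1,0,0,-0.001,0],[1,0,0,-0.001,0],[1,0,0,0,0]]'; python3 -m pendant '[[1,0,0,-0.001,0],[1,0,0,-0.001,0],[1,0,0,0,0]]'
```

```text
clock: 15.88
tcp_pos: [0.4971, 0.1257, 0.0468]
orientation: [0.001, 0.007, 1.0, -0.0]
wrist_force: [1.6, 3.3, 6.4]
finger_gap: 0.0853
grip_force: 2.0
clock: 16.25
tcp_pos: [0.495, 0.1255, 0.0476]
orientation: [-0.001, 0.007, 1.0, -0.0]
wrist_force: [0.2, 0.7, -1.3]
finger_gap: 0.0858
grip_force: 0.0
```

```bash
python3 -m pendant '[[1,0,-0.001,-0.001,0],[1,0,-0.001,-0.001,0],[1,0,0,0,0],[1,0,0,0,0]]'; python3 -m pendant '[[1,0,0,-0.001,0],[1,0,0,-0.001,0],[1,0,0,0,0],[1,0,0,0,0]]'
```

```text
clock: 16.75
tcp_pos: [0.4961, 0.1238, 0.0503]
orientation: [0.0, 0.007, 1.0, -0.0]
wrist_force: [-0.7, 0.7, 0.4]
finger_gap: 0.0852
grip_force: 0.0
clock: 17.25
tcp_pos: [0.4961, 0.1238, 0.0523]
orientation: [0.0, 0.007, 1.0, -0.0]
wrist_force: [0.0, -0.0, -0.4]
finger_gap: 0.0856
grip_force: 0.0
```

```bash
cat >> h.py <<'E'
def tilt():
    """tilt from the head-end blue extent in the top camera"""
    im=env.read_camera("top").astype(int);m=(im[...,2]-im[...,0]>50)&(im[...,2]-im[...,1]>25)
    m[:, :270]=0;m[:,385:]=0;m[:190]=0;m[240:]=0
    n,l,st,_=cv2.connectedComponentsWithStats(m.astype(np.uint8));ok=[i for i in range(1,n) if st[i,4]>15]
    mm=np.isin(l,ok);ys,xs=np.where(mm)
    if len(xs)==0:return None
    umax=np.sort(xs)[-3]+.5;v=ys[xs>=umax-2].mean();best=None
    c=env.calibration("top");Ti=np.linalg.inv(c["T"])
    for th in np.radians(np.arange(-2,95,1)):
        P=np.array([[-5*np.tan(min(th,1.25))+b[0]*np.cos(th)+b[1]*np.sin(th),-b[0]*np.sin(th)+b[1]*np.cos(th)] for b in((0,135),(-20,135))])/1e3
        u=[]
        for x,z in P:
            w=np.r_[t+R@[x,-.020],.022+z];q=Ti[:3,:3]@w+Ti[:3,3]
            u.append(cv2.projectPoints(q.reshape(1,1,3),np.zeros(3),np.zeros(3),c["K"],c["distortion"])[0].ravel()[0])
        e=abs(max(u)-umax)
        if best is None or e<best[0]:best=(e,np.degrees(th))
    return "tilt %.0f err %.1fpx umax %.0f v %.0f n %d"%(best[1],best[0],umax,v,mm.sum())
E
python3 - <<'E'
from h import *
print(tilt())
im=cv2.imread("pics/top0.png")[:,:,::-1]
_=env.read_camera
env.read_camera=lambda c:im
try: print("start pic (heel at -24):",tilt())
except Exception as e: print(e)
E
```

```text
tilt 13 err 0.3px umax 336 v 217 n 293
start pic (heel at -24): tilt -2 err 9.7px umax 310 v 222 n 441
```

```bash
python3 -m pendant '[[1,0,-0.001,0,0],[1,0,-0.001,0,0],[1,0,0,0,0],[1,0,0,0,0]]'; python3 -c "
from h import *
print(tilt())"; python3 -m pendant '[[1,0,-0.001,0,0],[1,0,-0.001,0,0],[1,0,0,0,0],[1,0,0,0,0]]'; python3 -c "
from h import *
print(tilt())"
```

```text
clock: 17.8
tcp_pos: [0.4961, 0.1218, 0.0523]
orientation: [0.0, 0.007, 1.0, -0.0]
wrist_force: [-0.5, -0.0, -0.0]
finger_gap: 0.0852
grip_force: 0.0
tilt 14 err 0.2px umax 336 v 217 n 280
clock: 18.35
tcp_pos: [0.496, 0.1198, 0.0523]
orientation: [0.0, 0.007, 1.0, -0.0]
wrist_force: [0.4, 0.2, 0.2]
finger_gap: 0.0855
grip_force: 0.0
tilt 22 err 0.3px umax 344 v 217 n 301
```

```bash
python3 -m pendant '[[1,0,0.0028,-0.0012,0],[1,0,0.0028,-0.0012,0],[1,0,0.0028,-0.0012,0],[1,0,0,0,0]]'; python3 -c "
from h import *
print(tilt())"; python3 -m pendant '[[1,0,0.0028,-0.0012,0],[1,0,0.0028,-0.0012,0],[1,0,0,0,0]]'; python3 -c "
from h import *
print(tilt())"
```

```text
clock: 18.9
tcp_pos: [0.4962, 0.1286, 0.056]
orientation: [0.0, 0.007, 1.0, 0.0]
wrist_force: [-0.2, 0.2, 2.3]
finger_gap: 0.085
grip_force: 0.8
tilt 24 err 0.4px umax 346 v 218 n 406
clock: 19.32
tcp_pos: [0.4962, 0.1341, 0.0584]
orientation: [0.0, 0.007, 1.0, 0.0]
wrist_force: [-2.0, -0.0, 1.3]
finger_gap: 0.0853
grip_force: 0.7
tilt 23 err 0.3px umax 346 v 217 n 395
```

```bash
python3 -m pendant '[[1,0,0.0025,-0.0010,0],[1,0,0.0025,-0.0006,0],[1,0,0.0018,0,0],[1,0,0,0,0]]'; python3 -c "
from h import *
print(tilt())"
```

```text
clock: 19.88
tcp_pos: [0.4963, 0.1409, 0.0599]
orientation: [0.0, 0.007, 1.0, 0.0]
wrist_force: [0.3, -0.1, 1.7]
finger_gap: 0.0854
grip_force: 0.7
tilt 23 err 0.3px umax 346 v 217 n 492
```

```bash
python3 -m pendant '[[1,0,-0.001,-0.0014,0],[1,0,-0.001,-0.0014,0],[1,0,-0.0011,-0.0013,0],[1,0,-0.0011,-0.0013,0],[1,0,-0.0011,-0.0013,0],[1,0,-0.0012,-0.0012,0],[1,0,0,0,0]]'; python3 -c "
from h import *
print(tilt())"
```

```text
clock: 20.8
tcp_pos: [0.4963, 0.1339, 0.0679]
orientation: [0.0, 0.007, 1.0, -0.0]
wrist_force: [0.3, -1.4, 1.8]
finger_gap: 0.0855
grip_force: 0.8
tilt 35 err 0.0px umax 356 v 218 n 732
```

```bash
python3 -m pendant '[[1,0,-0.0012,-0.0011,0],[1,0,-0.0013,-0.0011,0],[1,0,-0.0012,-0.0011,0],[1,0,-0.0013,-0.0010,0],[1,0,-0.0013,-0.0009,0],[1,0,-0.0013,-0.0009,0],[1,0,0,0,0]]'; python3 -c "
from h import *
print(tilt())"
```

```text
clock: 21.72
tcp_pos: [0.4962, 0.1263, 0.074]
orientation: [0.0, 0.007, 1.0, -0.0]
wrist_force: [0.5, -2.0, 1.6]
finger_gap: 0.0857
grip_force: 1.3
tilt 47 err 0.0px umax 364 v 218 n 763
```

```bash
python3 -m pendant '[[1,0,0.001,-0.0004,0],[1,0,0.001,-0.0004,0],[1,0,0,0,0]]'; python3 -c "
from h import *
print(tilt())"
```

```text
clock: 22.15
tcp_pos: [0.4962, 0.1286, 0.0748]
orientation: [0.0, 0.007, 1.0, -0.0]
wrist_force: [0.3, -0.8, 3.8]
finger_gap: 0.0854
grip_force: 1.6
tilt 49 err 0.0px umax 364 v 219 n 811
```

```bash
python3 -m pendant '[[1,0,-0.0013,-0.0008,0],[1,0,-0.0013,-0.0007,0],[1,0,-0.0012,-0.0006,0],[1,0,-0.0012,-0.0005,0],[1,0,0,0,0]]'; python3 -c "
from h import *
print(tilt())"
```

```text
clock: 22.82
tcp_pos: [0.4963, 0.1235, 0.0775]
orientation: [0.0, 0.007, 1.0, 0.0]
wrist_force: [-1.2, -2.6, 10.4]
finger_gap: 0.0849
grip_force: 4.6
tilt 83 err 0.1px umax 370 v 220 n 889
```

```bash
cat > feat.py <<'E'
from h import *
def feat():
    out={}
    for cam,roi in(("top",(190,240,270,385)),("scene",(150,300,230,400))):
        im=env.read_camera(cam).astype(int);m=(im[...,2]-im[...,0]>50)&(im[...,2]-im[...,1]>25)
        k=np.zeros_like(m);k[roi[0]:roi[1],roi[2]:roi[3]]=1;m&=k.astype(bool)
        ys,xs=np.where(m);out[cam]=(len(xs),xs.min(),xs.max(),ys.min(),ys.max())
        cv2.imwrite(f"pics/{cam}_last.png",im[:,:,::-1].astype(np.uint8))
    return out
def proj(cam,w):
    c=env.calibration(cam);Ti=np.linalg.inv(c["T"]);q=Ti[:3,:3]@w+Ti[:3,3]
    return cv2.projectPoints(q.reshape(1,1,3),np.zeros(3),np.zeros(3),c["K"],c["distortion"])[0].ravel()
E
python3 - <<'E'
from feat import *
print(feat())
for d in range(45,91,5):
    th=np.radians(d);s=min(5/np.cos(th),15);h=np.array([-s*np.sin(th),5-s*np.cos(th)])
    W=lambda b,y=0:np.r_[t+R@[(h[0]+b[0]*np.cos(th)+b[1]*np.sin(th))/1e3,-.020+y/1e3],.022+(h[1]-b[0]*np.sin(th)+b[1]*np.cos(th))/1e3]
    print(d,{k:(proj("top",W(b)).round(1).tolist(),proj("scene",W(b)).round(1).tolist()) for k,b in {"back":(0,135),"front":(-20,135),"toe":(-52,14)}.items()})
E
```

```text
{'top': (907, np.int64(311), np.int64(370), np.int64(206), np.int64(234)), 'scene': (38, np.int64(326), np.int64(340), np.int64(216), np.int64(239))}
45 {'back': ([362.3, 218.4], [336.7, 182.9]), 'front': ([356.6, 218.1], [334.7, 182.3]), 'toe': ([306.5, 219.9], [314.3, 231.8])}
50 {'back': ([365.0, 218.5], [337.6, 183.7]), 'front': ([360.0, 218.3], [335.9, 182.4]), 'toe': ([307.9, 219.8], [314.9, 230.2])}
55 {'back': ([367.2, 218.6], [338.4, 184.9]), 'front': ([362.9, 218.4], [336.9, 183.0]), 'toe': ([309.2, 219.8], [315.5, 228.8])}
60 {'back': ([368.8, 218.8], [338.9, 186.6]), 'front': ([365.3, 218.5], [337.7, 184.1]), 'toe': ([310.5, 219.7], [316.1, 227.5])}
65 {'back': ([369.7, 219.0], [339.2, 188.7]), 'front': ([367.0, 218.7], [338.3, 185.6]), 'toe': ([311.6, 219.7], [316.5, 226.4])}
70 {'back': ([369.7, 219.2], [339.1, 191.4]), 'front': ([367.8, 218.9], [338.5, 187.8]), 'toe': ([312.4, 219.7], [316.9, 225.8])}
75 {'back': ([370.3, 219.4], [339.3, 193.5]), 'front': ([369.2, 219.0], [339.0, 189.4]), 'toe': ([314.1, 219.7], [317.6, 224.2])}
80 {'back': ([370.7, 219.5], [339.4, 195.7]), 'front': ([370.3, 219.2], [339.4, 191.2]), 'toe': ([316.1, 219.6], [318.4, 222.6])}
85 {'back': ([370.6, 219.7], [339.4, 198.2]), 'front': ([371.1, 219.4], [339.6, 193.2]), 'toe': ([318.0, 219.6], [319.3, 221.1])}
90 {'back': ([370.2, 219.9], [339.2, 200.8]), 'front': ([371.4, 219.5], [339.7, 195.5]), 'toe': ([320.1, 219.6], [320.1, 219.6])}
```

```bash
cat >> feat.py <<'E'
def eye():
    r={}
    for cam,roi in(("top",(190,250,300,400)),("scene",(150,260,280,380))):
        im=env.read_camera(cam).astype(int);Rr,G,B=im[...,0],im[...,1],im[...,2]
        m=(Rr-B>40)&(Rr>110);k=np.zeros_like(m);k[roi[0]:roi[1],roi[2]:roi[3]]=True;m&=k
        n,l,st,ce=cv2.connectedComponentsWithStats(m.astype(np.uint8))
        r[cam]=[(st[i,4].item(),ce[i].round(1).tolist(),st[i,2:4].tolist()) for i in range(1,n) if st[i,4]>8]
    return r
def pred(d,y=-20,s=None):
    th=np.radians(d);s=min(5/np.cos(th),15) if s is None else s;h=np.array([-s*np.sin(th),5-s*np.cos(th)]);o=[]
    for cam in("top","scene"):
        for r0 in(11.5,15):
            P=[]
            for a in np.linspace(0,6.28,24):
                b=(-20,110+r0*np.sin(a));P.append(proj(cam,np.r_[t+R@[(h[0]+b[0]*np.cos(th)+b[1]*np.sin(th))/1e3,(y+r0*np.cos(a))/1e3],.022+(h[1]-b[0]*np.sin(th)+b[1]*np.cos(th))/1e3]))
            P=np.array(P);o.append((cam,P.mean(0).round(1).tolist(),np.ptp(P,axis=0).round(1).tolist()))
    return o
E
python3 - <<'E'
from feat import *
print(eye())
for d in(50,60,70,80,90):print(d,pred(d))
E
```

```text
{'top': [(88, [358.9, 220.5], [13, 14])], 'scene': [(37, [282.2, 153.0], [6, 7]), (43, [340.0, 195.0], [7, 11])]}
50 [('top', [350.5, 218.5], [8.6, 10.4]), ('top', [350.5, 218.4], [11.2, 13.6]), ('scene', [332.1, 192.3], [9.5, 9.6]), ('scene', [332.1, 192.3], [12.4, 12.6])]
60 [('top', [355.0, 218.7], [9.4, 10.3]), ('top', [355.0, 218.6], [12.3, 13.4]), ('scene', [333.7, 193.4], [9.4, 9.1]), ('scene', [333.6, 193.4], [12.3, 11.9])]
70 [('top', [357.0, 218.9], [9.8, 10.1]), ('top', [357.0, 218.9], [12.8, 13.2]), ('scene', [334.4, 196.3], [9.3, 8.5]), ('scene', [334.3, 196.3], [12.2, 11.0])]
80 [('top', [359.4, 219.2], [10.0, 9.9]), ('top', [359.4, 219.1], [13.0, 13.0]), ('scene', [335.2, 198.7], [9.2, 7.6]), ('scene', [335.2, 198.6], [12.0, 9.9])]
90 [('top', [360.7, 219.5], [9.8, 9.8]), ('top', [360.7, 219.4], [12.7, 12.8]), ('scene', [335.6, 201.8], [9.1, 6.6]), ('scene', [335.6, 201.8], [11.8, 8.7])]
```

Run:
```python
from h import *
b=env.read_camera("wrist");cv2.imwrite("pics/w8f.png",b[:,:,::-1]);a=env.read_camera("top");sc=env.read_camera("scene")
L=cv2.resize(b[100:340,60:360,::-1],(500,400),interpolation=2)
Rt=np.vstack([cv2.resize(a[190:250,290:390,::-1],(300,180),interpolation=2),cv2.resize(sc[170:245,270:375,::-1],(300,220),interpolation=2)])
cv2.imwrite("pics/p9.png",np.hstack([L,Rt]))
```

```text
(no output)
```

View pics/p9.png

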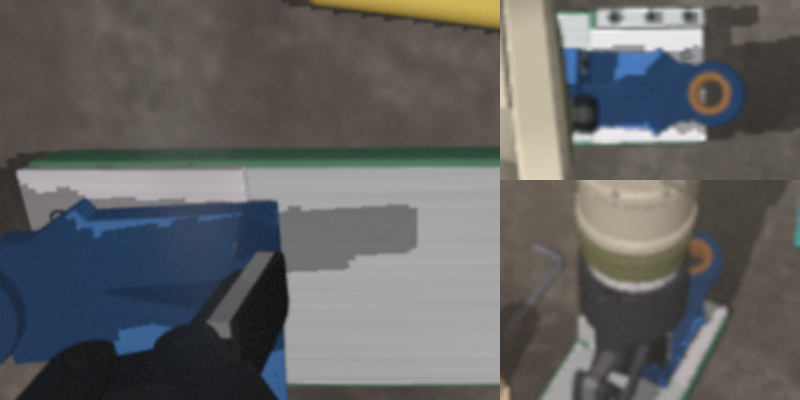

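Left (wrist): the fingertip (275,255) is on the sole-side half of the toe's end face. The toe corner is near x=238, so the tip has slid 5 mm past the corner. Top right: the eye at (710,93) looks nearly round, so the tilt is about 60–65°. Bottom right: the head is still well above the plate. I'll bring the tip back over the corner, following the slope.

```bash
python3 -m pendant '[[1,0,-0.0012,-0.0005,0],[1,0,-0.0012,-0.0005,0],[1,0,0,0,0]]'; python3 -c "
from feat import *
print(eye())"; python3 -m pendant '[[1,0,-0.0012,-0.0005,0],[1,0,-0.0012,-0.0005,0],[1,0,0,0,0]]'; python3 -c "
from feat import *
print(eye())"
```

```text
clock: 23.6
tcp_pos: [0.4964, 0.1211, 0.0788]
orientation: [0.001, 0.007, 1.0, -0.0]
wrist_force: [-0.6, -2.1, 5.7]
finger_gap: 0.0854
grip_force: 2.9
{'top': [(84, [359.9, 220.7], [13, 14])], 'scene': [(41, [282.4, 152.9], [6, 7]), (42, [340.3, 195.9], [6, 11])]}
clock: 24.08
tcp_pos: [0.4964, 0.1186, 0.0797]
orientation: [0.0, 0.007, 1.0, -0.0]
wrist_force: [-0.7, -1.4, 5.9]
finger_gap: 0.0855
grip_force: 2.9
{'top': [(77, [360.9, 220.9], [13, 13])], 'scene': [(46, [282.8, 152.8], [7, 7]), (36, [340.8, 196.8], [6, 11])]}
```

```bash
cat >> feat.py <<'E'
def sole(f=None):
    im=(cv2.imread(f)[:,:,::-1] if f else env.read_camera("wrist")).astype(int)
    m=(im[...,2]-im[...,0]>35)&(im[...,2]-im[...,1]>15)
    out=[]
    for r in(224,230,236,242,248):
        x=np.where(m[r,:300])[0];g=im[r,180:300].astype(int)
        j=np.abs(np.diff(im[r,180:260,2])) ; out.append((r,int(x.max()) if len(x) else None,[int(180+k) for k in np.where(j>12)[0]][:8]))
    return out
E
python3 -c "
from feat import *
print(sole('pics/w8f.png'));print(sole())"
```

```text
[(224, 225, [225, 226, 227, 231, 232, 239, 240]), (230, 226, []), (236, 226, [227]), (242, 226, [227, 228]), (248, 226, [227, 228])]
[(224, 234, [239, 240]), (230, 234, [182, 183, 208, 210]), (236, 234, [233, 235]), (242, 233, [234, 235]), (248, 234, [234, 235])]
```

```bash
python3 -m pendant '[[1,0,0.0018,0.0007,0],[1,0,0.0018,0.0007,0],[1,0,0.0018,0.0008,0],[1,0,0,0,0]]'; python3 -c "
from feat import *
print(eye()['top'],sole())"; python3 -m pendant '[[1,0,0.0018,0.0008,0],[1,0,0.0018,0.0009,0],[1,0,0,0,0]]'; python3 -c "
from feat import *
print(eye()['top'],sole())"
```

```text
clock: 24.72
tcp_pos: [0.4964, 0.1243, 0.0773]
orientation: [0.0, 0.007, 1.0, 0.0]
wrist_force: [0.0, -0.8, 5.8]
finger_gap: 0.0855
grip_force: 2.4
[(88, [358.8, 220.5], [13, 14])] [(224, 224, [224, 225, 226, 235, 236, 238, 239]), (230, 225, []), (236, 225, [226]), (242, 226, [226, 227]), (248, 226, [227, 228])]
clock: 25.25
tcp_pos: [0.4963, 0.1279, 0.0754]
orientation: [0.0, 0.007, 1.0, 0.0]
wrist_force: [1.5, -0.4, 4.5]
finger_gap: 0.0853
grip_force: 2.1
[(94, [357.2, 220.4], [13, 14])] [(224, 218, [218, 219, 220, 237]), (230, 220, []), (236, 221, [222]), (242, 222, [223, 224]), (248, 224, [225])]
```

```bash
python3 -m pendant '[[1,0,-0.0014,-0.0005,0],[1,0,-0.0014,-0.0005,0],[1,0,-0.0014,-0.0005,0],[1,0,0,0,0]]'; python3 -c "
from feat import *
print(eye()['top'],sole())"
```

```text
clock: 25.9
tcp_pos: [0.4964, 0.1237, 0.0775]
orientation: [0.0, 0.007, 1.0, 0.0]
wrist_force: [-1.9, 0.2, 8.0]
finger_gap: 0.0855
grip_force: 4.1
[(90, [359.1, 220.5], [14, 14])] [(224, 225, [225, 226, 231, 239, 240]), (230, 226, []), (236, 225, [226]), (242, 225, [226, 227]), (248, 226, [227])]
```

```bash
python3 -m pendant '[[1,0,0,0.001,0],[1,0,0,0.001,0],[1,0,0,0,0]]'; python3 -c "
from feat import *
print(eye()['top'],sole())"; python3 -m pendant '[[1,0,0,0.001,0],[1,0,0,0.001,0],[1,0,0,0,0]]'; python3 -c "
from feat import *
print(eye()['top'],sole())"
```

```text
clock: 26.42
tcp_pos: [0.4964, 0.125, 0.0765]
orientation: [0.001, 0.006, 1.0, 0.001]
wrist_force: [-4.4, 4.4, 17.1]
finger_gap: 0.0852
grip_force: 8.7
[(90, [358.3, 220.4], [13, 14])] [(224, 223, [222, 223, 224, 233, 241, 242]), (230, 224, []), (236, 224, [224, 225]), (242, 224, [225, 226]), (248, 225, [226, 227])]
clock: 26.95
tcp_pos: [0.4965, 0.1263, 0.0756]
orientation: [0.001, 0.006, 1.0, 0.003]
wrist_force: [-7.2, 10.1, 24.8]
finger_gap: 0.0852
grip_force: 13.3
[(92, [357.9, 220.4], [13, 14])] [(224, 220, [220, 221, 235]), (230, 221, []), (236, 222, [223]), (242, 223, [224, 225]), (248, 224, [225, 226])]
```

Run:
```python
from feat import *
c=env.calibration("wrist");s=env.get_state()
def wp(w,tcp):
    q=[0,.007,1,0];T=np.eye(4);T[:3,:3]=Ro.from_quat([.007,1,0,0]).as_matrix();T[:3,3]=tcp
    p=np.linalg.inv(T@c["tool_from_camera"])@np.r_[w,1]
    return cv2.projectPoints(p[:3].reshape(1,1,3),np.zeros(3),np.zeros(3),c["K"],c["distortion"])[0].ravel().round(1).tolist()
tcp=np.array([.4963,.1235,.0775])
Rt=Ro.from_quat([.007,1,0,0]).as_matrix()
for n,p in {"g":(.011,-.0427,.004),"outer":(.011,-.0492,.004),"g far":(-.011,-.0427,.004),"g up20":(.011,-.0427,-.016)}.items(): print(n,wp(tcp+Rt@np.array(p),tcp))
for d,sl in((55,8.7),(60,8),(60,10),(65,8),(65,11.8),(70,8),(70,14)):
    th=np.radians(d);h=np.array([-sl*np.sin(th),5-sl*np.cos(th)])
    W=lambda b,y:np.r_[t+R@[(h[0]+b[0]*np.cos(th)+b[1]*np.sin(th)-0.8)/1e3,(-20.5+y)/1e3],.022+(h[1]-b[0]*np.sin(th)+b[1]*np.cos(th))/1e3]
    print(d,sl,"corner",wp(W((-52,14),-30),tcp),wp(W((-52,14),-19),tcp),"sole",wp(W((-52,0),-30),tcp),wp(W((-52,0),-19),tcp))
```

```text
g [231.1, 248.7]
outer [217.8, 248.7]
g far [235.0, 287.8]
g up20 [217.9, 270.3]
55 8.7 corner [226.8, 249.5] [228.9, 269.3] sole [253.5, 242.4] [254.9, 261.5]
60 8 corner [215.7, 251.7] [218.1, 271.8] sole [244.1, 245.4] [245.8, 264.8]
60 10 corner [219.9, 250.8] [222.2, 270.8] sole [248.0, 244.5] [249.6, 263.8]
65 8 corner [205.8, 253.3] [208.5, 273.5] sole [235.4, 247.8] [237.3, 267.4]
65 11.8 corner [214.0, 251.7] [216.5, 271.8] sole [243.1, 246.4] [244.8, 265.9]
70 8 corner [195.7, 254.4] [198.6, 274.8] sole [226.1, 250.0] [228.3, 269.8]
70 14 corner [208.9, 252.5] [211.5, 272.6] sole [238.7, 248.1] [240.5, 267.8]
```

```bash
python3 -m pendant '[[1,0,-0.001,-0.001,0],[1,0,-0.001,-0.0008,0],[1,0,-0.0012,-0.0006,0],[1,0,0,0,0]]'; python3 -c "
from feat import *
print(eye()['top'],sole()[2:])"; python3 -m pendant '[[1,0,-0.0012,-0.0005,0],[1,0,-0.0012,-0.0005,0],[1,0,0,0,0]]'; python3 -c "
from feat import *
print(eye()['top'],sole()[2:])"
```

```text
clock: 27.6
tcp_pos: [0.4965, 0.1221, 0.0778]
orientation: [0.001, 0.006, 1.0, 0.002]
wrist_force: [-5.9, 7.2, 23.3]
finger_gap: 0.0853
grip_force: 12.0
[(83, [359.6, 220.5], [13, 14])] [(236, 228, [227]), (242, 227, [228, 229]), (248, 228, [229])]
clock: 28.12
tcp_pos: [0.4965, 0.1193, 0.079]
orientation: [0.001, 0.006, 1.0, 0.001]
wrist_force: [-7.3, 6.6, 24.1]
finger_gap: 0.0855
grip_force: 12.5
[(81, [360.4, 220.5], [14, 14])] [(236, 232, [231, 233]), (242, 232, [233]), (248, 232, [233])]
```

```bash
python3 -m pendant '[[1,0,-0.001,-0.0010,0],[1,0,-0.001,-0.0009,0],[1,0,-0.001,-0.0008,0],[1,0,0,0,0]]'; python3 -c "
from feat import *
print(eye(),sole()[2:])"; python3 -m pendant '[[1,0,-0.001,-0.0007,0],[1,0,-0.001,-0.0007,0],[1,0,0,0,0]]'; python3 -c "
from feat import *
print(eye(),sole()[2:])"
```

```text
clock: 28.78
tcp_pos: [0.4964, 0.1152, 0.0807]
orientation: [0.001, 0.007, 1.0, 0.0]
wrist_force: [-4.1, 0.0, 17.3]
finger_gap: 0.0853
grip_force: 8.2
{'top': [(74, [361.5, 220.7], [14, 13])], 'scene': [(51, [283.2, 152.7], [8, 7]), (33, [340.9, 197.8], [5, 9])]} [(236, 238, [236, 237, 239, 240]), (242, 239, [239, 240]), (248, 239, [239, 240])]
clock: 29.3
tcp_pos: [0.4964, 0.1127, 0.0815]
orientation: [0.001, 0.007, 1.0, -0.0]
wrist_force: [-2.5, 0.2, 11.1]
finger_gap: 0.0854
grip_force: 5.9
{'top': [(76, [362.0, 220.8], [13, 13])], 'scene': [(55, [283.6, 152.7], [9, 7]), (33, [341.0, 199.1], [5, 9])]} [(236, 242, [239, 240, 243, 244]), (242, 242, [243, 244]), (248, 242, [243, 244])]
```

```bash
python3 -m pendant '[[1,0,-0.0008,-0.0003,0],[1,0,-0.0008,-0.0003,0],[1,0,0,0,0]]'; python3 -c "
from feat import *
print(eye(),sole()[2:])"; python3 -m pendant '[[1,0,-0.0008,-0.0003,0],[1,0,-0.0008,-0.0003,0],[1,0,0,0,0]]'; python3 -c "
from feat import *
print(eye(),sole()[2:])"
```

```text
clock: 29.82
tcp_pos: [0.4964, 0.111, 0.082]
orientation: [0.001, 0.007, 1.0, -0.0]
wrist_force: [-1.7, -1.4, 10.3]
finger_gap: 0.0853
grip_force: 5.5
{'top': [(77, [362.2, 220.8], [13, 13])], 'scene': [(55, [283.6, 152.7], [9, 7]), (30, [341.1, 200.2], [5, 9])]} [(236, 244, [241, 245, 246]), (242, 245, [236, 238, 246]), (248, 245, [246, 247])]
clock: 30.35
tcp_pos: [0.4964, 0.1093, 0.0824]
orientation: [0.001, 0.007, 1.0, -0.0]
wrist_force: [-1.8, -2.3, 10.1]
finger_gap: 0.0852
grip_force: 4.9
{'top': [(80, [362.5, 220.8], [14, 13])], 'scene': [(57, [283.8, 152.6], [10, 7]), (27, [341.1, 200.6], [5, 8])]} [(236, 247, [243, 248, 249]), (242, 247, [236, 239, 240, 248, 249]), (248, 247, [248, 249])]
```

```bash
python3 -m pendant '[[1,0,-0.0008,-0.0002,0],[1,0,-0.0008,-0.0002,0],[1,0,0,0,0]]'; python3 -c "
from feat import *
print(eye(),sole()[2:])"; python3 -m pendant '[[1,0,-0.0008,-0.0002,0],[1,0,-0.0008,-0.0002,0],[1,0,0,0,0]]'; python3 -c "
from feat import *
print(eye(),sole()[2:])"
```

```text
clock: 30.88
tcp_pos: [0.4964, 0.1083, 0.0827]
orientation: [0.001, 0.007, 1.0, 0.0]
wrist_force: [-0.5, 0.1, 9.2]
finger_gap: 0.0853
grip_force: 4.5
{'top': [(77, [362.7, 220.9], [14, 13])], 'scene': [(57, [283.8, 152.6], [10, 7]), (27, [341.3, 200.9], [4, 8])]} [(236, 249, [243, 244, 245, 249, 250]), (242, 249, [240, 241, 249, 250]), (248, 249, [250])]
clock: 31.4
tcp_pos: [0.4964, 0.1079, 0.0829]
orientation: [0.001, 0.006, 1.0, 0.002]
wrist_force: [-0.1, 4.5, 7.8]
finger_gap: 0.0852
grip_force: 3.4
{'top': [(77, [362.7, 220.9], [14, 13])], 'scene': [(58, [283.9, 152.6], [10, 7]), (27, [341.3, 200.9], [4, 8])]} [(236, 249, [244, 245, 250, 251]), (242, 249, [237, 238, 240, 241, 250, 251]), (248, 249, [250, 251])]
```

```bash
python3 -m pendant '[[1,0,0.001,-0.0005,0],[1,0,0.0005,-0.0005,0],[1,0,0,-0.0005,0],[1,0,0,-0.0005,0],[1,0,0,-0.0005,0],[1,0,0,0,0]]'; python3 -c "
from feat import *
print(eye())"; python3 -m pendant '[[1,0,0,-0.0007,0],[1,0,0,-0.001,0],[1,0,0,-0.002,0],[1,0,0,-0.005,0],[1,0,0,0,0]]'; python3 -c "
from feat import *
print(eye())"
```

```text
clock: 32.3
tcp_pos: [0.4958, 0.108, 0.0849]
orientation: [-0.0, 0.007, 1.0, -0.0]
wrist_force: [-0.6, 0.8, 0.3]
finger_gap: 0.0853
grip_force: 0.0
{'top': [(76, [362.7, 221.0], [14, 13])], 'scene': [(58, [283.9, 152.6], [10, 7]), (26, [341.4, 201.0], [4, 7])]}
clock: 33.02
tcp_pos: [0.4963, 0.108, 0.0942]
orientation: [0.001, 0.007, 1.0, -0.0]
wrist_force: [0.7, -0.4, -0.2]
finger_gap: 0.0857
grip_force: 0.0
{'top': [(76, [362.7, 221.0], [14, 13])], 'scene': [(57, [283.8, 152.6], [10, 7]), (28, [341.2, 201.0], [5, 8])]}
```

```bash
python3 -m pendant '[[1,0,0,-0.02,0],[-0.4,0.02,-0.02,-0.01,0],[-0.4,0.022,-0.035,0,0],[-0.4,0,-0.031,0,0],[-0.4,0,0,0,0]]'
python3 - <<'E'
from feat import *
print(eye(),fix(env.get_state()["tcp_pos"]))
for cam in("top","scene"):
    im=env.read_camera(cam).astype(int);cv2.imwrite(f"pics/{cam}_b.png",im[:,:,::-1].astype(np.uint8))
    m=(im[...,2]-im[...,0]>50)&(im[...,2]-im[...,1]>25)
    if cam=="top":
        m[:,:270]=0;m[:,385:]=0;m[:180]=0;m[250:]=0
        for v in range(196,242,3):
            x=np.where(m[v])[0]
            if len(x):print(v,x.min(),x.max(),end=" | ")
for a in((-.010,),(-.020,)):
    for y in(-.030,0,.03): print(a,y,proj("top",np.r_[t+R@[a[0],-.024+y],.079]).round(1), proj("top",np.r_[t+R@[a[0],-.024+y],.041]).round(1))
for e in(-10,-15,-20): print(e,proj("top",np.r_[t+R@[(e+110)/1e3,-.024],.047]).round(1),"headend",proj("top",np.r_[t+R@[(e+135)/1e3,-.024],.037]).round(1))
E
```

```text
clock: 33.75
tcp_pos: [0.4526, 0.0212, 0.1237]
orientation: [0.0, 0.008, 1.0, -0.0]
wrist_force: [0.4, 0.5, -0.3]
finger_gap: 0.0255
grip_force: 0.0
{'top': [(42, [363.1, 217.1], [13, 6])], 'scene': [(56, [283.7, 152.6], [10, 7]), (34, [315.4, 152.1], [7, 6]), (55, [335.8, 201.1], [8, 9])]} [ 30.1 -82.6]
208 317 347 | 211 317 365 | 214 317 370 | 217 316 372 | 220 316 372 | 223 316 317 | 226 316 316 | (-0.01,) -0.03 [316.2 234.6] [316.  234.8]
(-0.01,) 0 [316.1 221.4] [315.9 222. ]
(-0.01,) 0.03 [315.9 208.1] [315.7 209.2]
(-0.02,) -0.03 [311.8 234.7] [311.8 234.8]
(-0.02,) 0 [311.7 221.4] [311.6 222. ]
(-0.02,) 0.03 [311.5 208.2] [311.5 209.3]
-10 [362.9 221.3] headend [372.9 221.4]
-15 [360.8 221.4] headend [370.8 221.4]
-20 [358.6 221.4] headend [368.7 221.4]
```

```bash
python3 -m pendant '[[-0.4,0,0,0.035,0],[-0.4,0,0,0.03,0],[-0.4,0,0,0.0107,0],[-0.4,-0.006,0,0,0],[-0.4,-0.005,0,0,0],[-0.4,0,0,0,0]]'; python3 -m pendant '[[-0.4,-0.003,0,0,0],[-0.4,-0.003,0,0,0],[-0.4,-0.003,0,0,0],[-0.4,-0.003,0,0,0],[-0.4,-0.003,0,0,0],[-0.4,-0.003,0,0,0],[-0.4,0,0,0,0]]'; python3 -c "
from feat import *
print(eye(),fix(env.get_state()['tcp_pos']))"
```

```text
clock: 34.7
tcp_pos: [0.4654, 0.0223, 0.049]
orientation: [0.001, 0.007, 1.0, -0.0]
wrist_force: [-0.2, -0.5, -0.3]
finger_gap: 0.026
grip_force: 0.0
clock: 35.58
tcp_pos: [0.4794, 0.0222, 0.0473]
orientation: [-0.002, 0.007, 1.0, -0.0]
wrist_force: [-4.7, -0.6, 2.8]
finger_gap: 0.0256
grip_force: 2.4
{'top': [], 'scene': [(56, [283.7, 152.6], [10, 7]), (33, [315.4, 152.0], [7, 6])]} [ 30.  -55.9]
```

```bash
python3 -m pendant '[[-0.4,-0.003,0,0,0],[-0.4,-0.003,0,0,0],[-0.4,-0.003,0,0,0],[-0.4,-0.003,0,0,0],[-0.4,0,0,0,0]]'; python3 -m pendant '[[-0.4,-0.002,0,0,0],[-0.4,-0.002,0,0,0],[-0.4,0,0,0,0]]';  python3 -m pendant '[[-0.4,-0.002,0,0,0],[-0.4,0,0,0,0],[-0.4,0,0,0,0]]'
```

```text
clock: 36.3
tcp_pos: [0.4916, 0.0222, 0.0473]
orientation: [-0.002, 0.007, 1.0, 0.0]
wrist_force: [-5.1, 0.3, 2.4]
finger_gap: 0.0253
grip_force: 2.5
clock: 36.67
tcp_pos: [0.4931, 0.0221, 0.0469]
orientation: [-0.004, 0.007, 1.0, -0.0]
wrist_force: [-11.6, -2.2, 6.5]
finger_gap: 0.0257
grip_force: 3.9
clock: 37.05
tcp_pos: [0.4932, 0.0224, 0.0463]
orientation: [-0.006, 0.007, 1.0, 0.0]
wrist_force: [-14.6, -0.5, 7.2]
finger_gap: 0.0258
grip_force: 3.6
```

```bash
python3 -m pendant '[[-0.4,-0.002,0,0,0],[-0.4,-0.001,0,0,0],[-0.4,0,0,0,0],[-0.4,0,0,0,0]]'; python3 -m pendant '[[-0.4,0.005,0,0,0],[-0.4,0.006,0,0,0],[-0.4,0.03,0,0,0],[-0.4,0.03,0,-0.03,0],[-0.4,0.03,0,-0.05,0],[-0.4,0,0,-0.05,0],[-0.4,0,0,0,0]]'
python3 - <<'E'
from feat import *
print(eye())
for cam in("top",):
    im=env.read_camera(cam).astype(int);cv2.imwrite("pics/top_c.png",im[:,:,::-1].astype(np.uint8))
    m=(im[...,2]-im[...,0]>50)&(im[...,2]-im[...,1]>25);m[:,:270]=0;m[:,385:]=0;m[:170]=0;m[250:]=0
    for v in range(190,236,3):
        x=np.where(m[v])[0]
        if len(x):print(v,x.min(),x.max(),end=" | ")
    print()
    for u in range(314,376,5):
        y=np.where(m[:,u])[0]
        if len(y):print(u,y.min(),y.max(),end=" | ")
for e in(-5,-10,-15): print(e,proj("top",np.r_[t+R@[(e+110)/1e3,0],.047]).round(1),"headend",proj("top",np.r_[t+R@[(e+135)/1e3,0],.037]).round(1))
E
```

```text
clock: 37.55
tcp_pos: [0.4933, 0.0225, 0.046]
orientation: [-0.009, 0.006, 1.0, 0.0]
wrist_force: [-22.0, -1.4, 13.8]
finger_gap: 0.0256
grip_force: 4.5
clock: 38.42
tcp_pos: [0.4053, 0.0228, 0.1823]
orientation: [0.005, 0.007, 1.0, -0.001]
wrist_force: [0.5, -0.1, -0.5]
finger_gap: 0.0258
grip_force: 0.0
{'top': [(100, [362.3, 212.9], [14, 13])], 'scene': [(57, [283.8, 152.6], [10, 7]), (34, [315.4, 152.1], [7, 6]), (92, [331.1, 198.2], [13, 9])]}
199 317 345 | 202 316 349 | 205 316 369 | 208 316 371 | 211 316 372 | 214 316 372 | 217 316 371 | 220 316 370 | 223 316 364 | 226 343 343 | 
319 198 223 | 324 200 224 | 329 200 224 | 334 200 224 | 339 200 224 | 344 199 225 | 349 202 222 | 354 204 221 | 359 203 222 | 364 203 223 | 369 205 220 | -5 [364.8 211.1] headend [374.8 211.2]
-10 [362.7 211.1] headend [372.7 211.2]
-15 [360.6 211.1] headend [370.6 211.3]
```

Run:
```python
from feat import *
im=cv2.imread("pics/top_c.png")[:,:,::-1]
for u in(328,341):
    print(u,[(v,im[v,u].tolist()) for v in range(188,204)])
print([proj("top",np.r_[t+R@[.04,y],z]).round(1).tolist() for y,z in((.046,.0495),(.03,.0495),(.03,.041),(.03,.027))])
```

```text
328 [(188, [82, 77, 71]), (189, [85, 80, 74]), (190, [90, 85, 79]), (191, [91, 86, 81]), (192, [103, 100, 96]), (193, [127, 129, 128]), (194, [97, 100, 100]), (195, [71, 72, 73]), (196, [74, 75, 76]), (197, [90, 93, 94]), (198, [110, 114, 116]), (199, [72, 81, 93]), (200, [46, 71, 105]), (201, [42, 70, 106]), (202, [42, 70, 105]), (203, [43, 69, 106])]
341 [(188, [89, 83, 77]), (189, [90, 85, 78]), (190, [91, 86, 79]), (191, [94, 89, 83]), (192, [120, 119, 116]), (193, [165, 167, 168]), (194, [109, 112, 112]), (195, [89, 92, 91]), (196, [102, 105, 104]), (197, [141, 144, 144]), (198, [178, 180, 182]), (199, [102, 110, 122]), (200, [77, 107, 151]), (201, [67, 108, 165]), (202, [69, 113, 174]), (203, [71, 117, 181])]
[[336.9, 191.7], [337.0, 198.5], [336.8, 198.8], [336.5, 199.4]]
```

```bash
python3 -c "
from workcell import env
print(env.hand_in())"
```

```text
the job is handed in; nothing more can be done
None
```

The blue bracket lies on its back with its eye up, flush along the steel fence, its heel about 10 mm behind the stop edge. It was lowered under control with no drop seen, the hand is clear, and the job is handed in at about 38 s on the clock; no verdict came back.

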